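# Tip loose nuts from a hand chute into a shuttered weld-nut feeder

## Robot

A 6-joint arm with a two-finger parallel gripper is mounted at the origin on the work surface. World frame = base frame: x ahead of the robot, y to its left, z up, the work surface at z = 0. Lengths are in mm, angles in degrees, forces in N, time in s.
With the tool pointing down it reaches from about 350 to 850 mm from the base axis. Payload 8.1 kg.
Tool frame: the origin (TCP) lies between the finger pads; the fingertips stand 14 mm ahead of it and the grasp point (between the pads) lies 5 mm behind it; z points along the fingers, x is the direction in which the jaws open and shut, and the axes are right-handed (so a half turn about z gives the same grasp; the last joint's range is limited). The gripper opens to 85 mm and grips with 20 to 120 N. Pads are 22 mm wide; open, the fingers measure 114 mm over their backs; the gripper's body (76 mm by 85 mm) begins 54 mm behind the grasp point. The pads swing forward as they close: fully open they stand 13 mm farther back than shut.
Start: joints at [-69.637, 7.471, 85.268, -0, 87.261, -4.893], TCP at [256.018, -542.642, 245.292] pointing down, gripper open.
Joint ranges: [-169.43, 169.43], [-51.17, 129.36], [1.28, 143.12], [-76.62, 256.62], [0, 156.53], [-152.29, 152.29]. Speed limits (degrees/s): [136.94, 136.94, 159.86, 180, 180, 180].

## Interface

Orientations are given as [roll, pitch, yaw] about the fixed x, y, z axes, in that order (R = Rz(yaw) Ry(pitch) Rx(roll)).
In Python, from bench import r, vision, job gives the robot as it stands.
- The arm moves only by the tool send_rows, never from a script. Its arguments are lists of equal length, an entry for each row: "dp": the shift along the world's x, y, z in mm, a list of three; "rot": the turn, a rotation vector about the world's x, y, z in rad, a list of three. In form: {"dp": [[tx, ty, tz], ...], "rot": [[wx, wy, wz], ...]}. A call has 1 to 5 rows; each row is the pose to reach, as a shift and turn from the pose commanded when the call began; what a row does not reach only later rows make up. A row lasts 1/8 s, in which the tool goes at most 62.5 mm and 10.7 degrees, less where a joint would pass 70% of its speed; a pose out of reach is approached as far as the arm can. A call with a gripper value outside its range is refused whole. "jaw" is the finger opening in mm, from 0 to 85.4, set as the call begins (left out, the last holds). The fingers move at their own pace and stop on an object; "force" is the grip in N (left out, the last holds). Time passes only in rows, so rows that repeat a pose let the fingers close. It gives the time, the measured TCP pose, the force and the opening at its end, in the units of the state.
- r.sense(): the state, without advancing time (a new reading comes with each control period).
- vision.snapshot(name): name is "side" or "top"; returns a dict with "pixels" (480x640x3 uint8, red, green, blue), "depth" (480x640 float32, mm along the optical axis (not along the pixel's ray), 0 where there is no reading), "intrinsics" (3x3 intrinsics, pixels), "world_from_camera" (4x4, takes a point from camera to world coordinates). Camera axes: x right, y down, z forward; pixel columns grow to the right and rows downward; lengths in mm; the calibration is good to about 2 mm. A picture is of the moment at which its call begins.
- job.hand_in(): hands the job in, once; it reports no verdict.
The state is a dict: "time": time; "joint_pos": joint angles; "qd": joint speeds; "joint_efforts": joint torques, N m; "tool_pos": TCP position; "tcp_rot": TCP orientation; "ft_force": force on the tool from outside, world axes, zero at the start; "wrist_torque": the same for the moment, N m; "finger_gap": finger opening in mm.
Only numpy, scipy, OpenCV 4.12 (cv2) and the standard library are available. Lean on these libraries where they do the work, as an engineer would, in place of code of your own. Each camera call takes 0.05 s, during which the arm holds its last target.

## Task

Pick up the loaded hand chute by its handle and, with its two horns, gently push back the spring shutter on the nut feeder and hold it open, without forcing it against its end stop. Still pressing, tip the chute so that all three nuts slide through it into the feeder's box, then lay the empty chute flat and upright back on its rubber mat, lengthways as it was, and let go. Do not touch the nuts or the feeder with the robot itself or shift the other things on the bench.

Things in the scene. Friction and masses are not known exactly. Their poses are not given: they have to be found in the camera images.
- chute: Open-topped aluminium channel, 0.2 to 0.33 kg, lying on the mat with three loose nuts in its rear half. Origin: underside, below the middle of the handle. -x points to the open nose, +x to the closed rear, z up. Floor 3 mm thick from x = -80 mm (nose edge) to +95 mm; side walls 28 mm high, 34 mm wide outside, 28 mm inside. The nuts pass freely below the handle.
- chute_grip (a point): Grip point of the chute's handle, 55 mm above the chute's origin: black upright fin, 50 mm long in chute x, 12 mm thick in chute y, from z = 32 to 74 mm above the chute's underside. 40 to 50 N of grip is ample. While carried keep it within 8 degrees of level: the nuts begin to slide at 13 to 20 degrees of tilt, and run out well at 35 to 45 degrees nose down.
- chute_horns (a point): Midpoint between the centres of the two round horn tips (chute x = -102, z = 12 mm; tips at y = +-15.5 mm, radius 6 mm). The horns carry the side walls on past the nose edge, 3 mm thick and 12 mm high; between them the floor is missing, so the nuts drop out there. Turn the chute about this point when tipping, to keep the shutter where it is.
- feeder: Blue nut feeder, screwed to the bench. Origin on the bench. In its frame the receiver box is centred at x = -70 mm, y = 0: outside 120 mm (x) by 90 mm (y), walls 5 mm, z = 6 to 86 mm, +x wall clear. The chute docks from the +x side, nose toward -x, its axes along the feeder's. More than 15 N between chute and any part of the feeder is forcing it.
- feeder_plate (a point): Point over the box centre, level with the top of the grey steel mouth plate (z = 91 mm; plate 180 by 96 by 5 mm). In the plate's middle is a slot 30 mm (x) by 40 mm (y). The plate is clamped anywhere up to 26 mm toward feeder -x or +x of this point: the setting is not measured and must be felt or seen. It stays put under working loads. Good height of the horn tips' centres: 14 to 22 mm above the plate.
- feeder_tab (a point): Where the shutter tab's +x face would be, shut, were the plate central; truly up to 26 mm to either side in x. Upright tab 62 mm wide (y), 42 mm high above the plate, 20 mm on the +x side of the slot centre. Pushed toward -x it gives way at 3 N, rising 1.2 N per 10 mm to 7.6 N at a hard stop 38 mm back; the slot is well open at 30 to 36 mm. It springs shut when let go.
- mat: Black rubber mat, fixed, 270 mm (x) by 110 mm (y), 4 mm thick. Origin: centre of its underside, on the bench. The chute starts on it, lengthways, nose toward the mat's -x, and goes back there.
- nut1: Loose steel hexagon nut 1, 19 mm across flats, 22 mm across corners, 10 mm high, 18 g, lying flat in the chute. Origin: centre of its underside.
- nut2: Loose steel hexagon nut 2, 19 mm across flats, 22 mm across corners, 10 mm high, 18 g, lying flat in the chute. Origin: centre of its underside.
- nut3: Loose steel hexagon nut 3, 19 mm across flats, 22 mm across corners, 10 mm high, 18 g, lying flat in the chute. Origin: centre of its underside.
- wrench: Bystander: open-ended wrench between the two work places, loose; leave it where it is. Origin at its underside.
- paste_jar: Bystander: small jar, loose; leave it where it is. Origin at its underside.
- spray_can: Bystander: spray can, loose; leave it where it is. Origin at its underside.
- hammer: Bystander: hammer, loose; leave it where it is. Origin at its underside.
- brush: Bystander: hand brush, loose; leave it where it is. Origin at its underside.
- wire_spool: Bystander: copper wire coil, loose; leave it where it is. Origin at its underside.
- bracket: Bystander: steel angle bracket, loose; leave it where it is. Origin at its underside.

How it is judged:
By the outcome, as a careful person would: the job done as asked, in the order asked, and still so for the second after the job is handed in, with the robot touching nothing.
It also fails if it takes over 69 s, if anything falls off the work surface, if the arm or the gripper's body presses on something with over 40 N, if the wrist force passes 120 N, or if a joint passes its speed limit or range.

## Working session

There is one attempt and no reset: what is moved stays moved. The work goes in short steps, Python scripts to look and compute and a tool call to move; the robot and the scene stay as the last step left them, time stands still between calls to the robot, and variables do not carry over. Pictures are saved under pics/ and viewed, and the job is handed in when it is done.

Besides the shell and the picture viewer there is one more tool, called after "Call:" by a JSON object that holds its "op" and its "data", one argument or row to a line. send_rows: Moves the arm, as the interface text tells. Its arguments: {"type":"object","properties":{"dp":{"type":"array"},"rot":{"type":"array"},"jaw":{"type":"number"},"force":{"type":"number"}},"required":["dp","rot"]}

```bash
mkdir -p pics; ls; python3 - <<'E'
from bench import r, vision, job
import cv2,numpy as np
print(r.sense())
for n in ("side","top"):
    s=vision.snapshot(n); cv2.imwrite(f"pics/{n}0.png",s["pixels"][:,:,::-1]); np.savez(f"{n}0.npz",**s)
    print(n,s["intrinsics"],s["world_from_camera"])
E
```

```text
pics
{'time': 0.0, 'joint_pos': array([-6.96356134e+01,  7.51356455e+00,  8.53311547e+01, -2.28791235e-04,
        8.72612407e+01, -4.89288066e+00]), 'qd': array([ 0.07572242,  0.07271393, -0.02823835,  0.00852419, -0.01404441,
        0.02049217]), 'joint_efforts': array([-8.33930935e-04, -5.69396925e+01, -5.00557995e+01, -4.01201760e-04,
        1.45875185e-02,  2.65619974e-06]), 'tool_pos': array([ 255.84431586, -542.12875026,  244.24252495]), 'tcp_rot': array([-1.79991190e+02,  1.05593292e-01, -6.47427135e+01]), 'ft_force': array([-0.52577226, -0.39351588,  0.3803678 ]), 'wrist_torque': array([ 0.02273318,  0.01329666, -0.0056843 ]), 'finger_gap': 86.1373831550295}
side [[455.71230837   0.         325.39694022]
 [  0.         455.71230837 237.15728604]
 [  0.           0.           1.        ]] [[ 9.92698187e-01 -5.96029306e-02  1.04870399e-01  4.81213234e+02]
 [-1.20485560e-01 -5.31686106e-01  8.38327570e-01 -7.39905955e+02]
 [ 5.79135409e-03 -8.44841627e-01 -5.34985126e-01  5.67613732e+02]
 [ 0.00000000e+00  0.00000000e+00  0.00000000e+00  1.00000000e+00]]
top [[564.15269689   0.         304.64012334]
 [  0.         564.15269689 248.42492879]
 [  0.           0.           1.        ]] [[-5.83077907e-03 -9.94401337e-01  1.05508211e-01  4.58164284e+02]
 [-9.99982726e-01  5.87649051e-03  1.22376040e-04  8.33390349e+00]
 [-7.41708901e-04 -1.05505675e-01 -9.94418424e-01  1.19763468e+03]
 [ 0.00000000e+00  0.00000000e+00  0.00000000e+00  1.00000000e+00]]
```

View pics/side0.png

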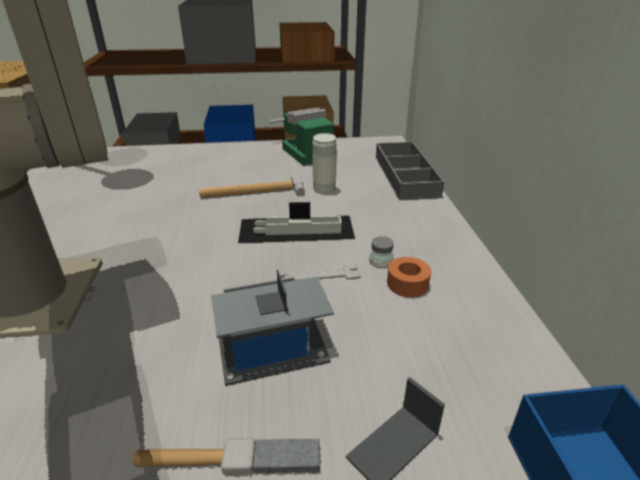

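View pics/top0.png

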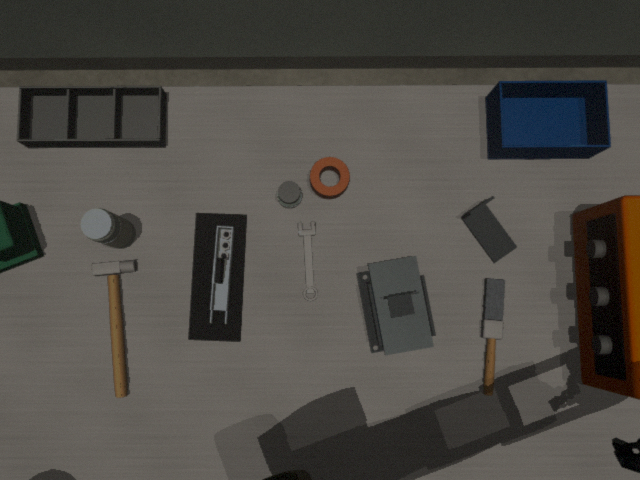

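The top picture shows the chute at about (221,275), nose down at (218,322). The feeder plate is at (400,305), with its slot at (401,305) and the tab at (401,293). I'll measure these next.

```bash
cat > h.py <<'E'
import numpy as np, cv2
def cloud(s):
    K=s["intrinsics"];T=s["world_from_camera"];d=s["depth"]
    v,u=np.mgrid[:480,:640]
    p=np.stack([(u-K[0,2])/K[0,0]*d,(v-K[1,2])/K[1,1]*d,d],-1)
    P=p@T[:3,:3].T+T[:3,3]; P[d==0]=np.nan
    return P
def proj(s,P):
    K=s["intrinsics"];T=np.linalg.inv(s["world_from_camera"])
    q=np.atleast_2d(P)@T[:3,:3].T+T[:3,3]; q=q@K.T
    return q[:,:2]/q[:,2:]
def rect(P,m):
    q=P[m][:,:2].astype(np.float32); return len(q),cv2.minAreaRect(q),P[m].mean(0)
E
python3 - <<'E'
from h import *
s=dict(np.load("top0.npz"));P=cloud(s)
px=s["pixels"].astype(int)
v,u=np.mgrid[:480,:640]
def box(a,b,c,d): return (u>=a)&(u<b)&(v>=c)&(v<d)
Z=P[...,2]
f=box(340,450,240,370)
print("bench z",np.nanmedian(P[box(260,290,230,300)][:,2]))
print("plate",rect(P,f&(abs(Z-91)<6)))
print("platez",np.nanmedian(Z[f&(abs(Z-91)<6)]))
print("tab",rect(P,f&(Z>112)))
print("slot",rect(P,box(385,415,294,320)&(Z<70)))
base=f&(Z>2)&(Z<14);print("base",rect(P,base))
m=box(180,260,200,350)
print("mat",rect(P,m&(px.sum(-1)<90)&(Z<12)))
print("fin",rect(P,m&(Z>62)))
print("chute",rect(P,m&(Z>15)), )
print("walls",rect(P,m&(Z>22)&(Z<45)))
for n,b in dict(wr=(295,320,215,305)).items(): print(n,np.nanmax(Z[box(*b)]))
cv2.imwrite("pics/z1.png",np.hstack([cv2.resize(s["pixels"][195:355,180:262,::-1],None,fx=3.6,fy=3.6,interpolation=2),cv2.resize(s["pixels"][240:370,340:450,::-1],None,fx=4,fy=4.43,interpolation=2)]) )
E
```

```text
bench z -0.21963568526541621
plate (4925, ((464.0234680175781, -177.66848754882812), (180.10414123535156, 113.13972473144531), 9.594690322875977), array([ 462.16803737, -177.59598554,   91.11544189]))
platez 91.08569920664081
tab (57, ((482.2371520996094, -174.26063537597656), (2.9303410053253174, 61.67821502685547), 9.520923614501953), array([ 482.03606095, -172.95565956,  132.07907223]))
slot (0, ((0.0, 0.0), (0.0, 0.0), 0.0), array([nan, nan, nan]))
base (2116, ((466.473388671875, -181.38711547851562), (232.27565002441406, 271.513671875), 89.3080825805664), array([ 460.9137658 , -159.75510816,    4.24854725]))
mat (4076, ((527.509765625, 193.21046447753906), (106.37823486328125, 266.5982666015625), 87.39755249023438), array([516.84099054, 196.12719142,   3.8003386 ]))
fin (176, ((535.141845703125, 182.4683837890625), (13.15855598449707, 48.348472595214844), 86.37432098388672), array([535.06891163, 181.25896272,  76.1959703 ]))
chute (1002, ((529.16259765625, 183.00953674316406), (35.42355728149414, 202.98849487304688), 86.02671813964844), array([544.94441035, 179.64987457,  36.80971217]))
walls (525, ((532.2929077148438, 182.78636169433594), (35.35858917236328, 196.7054443359375), 86.0806884765625), array([541.59310374, 179.79971253,  32.12035361]))
wr 13.761879512012683h.py:13: RuntimeWarning: Mean of empty slice.
  q=P[m][:,:2].astype(np.float32); return len(q),cv2.minAreaRect(q),P[m].mean(0)
  ret = um.true_divide(
```

View pics/z1.png

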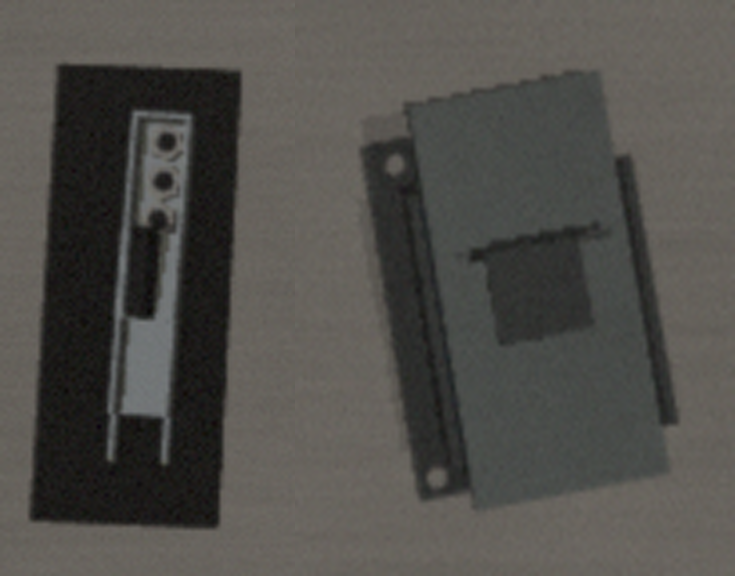

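```bash
python3 - <<'E'
from h import *
s=dict(np.load("top0.npz"));P=cloud(s);Z=P[...,2]
v,u=np.mgrid[:480,:640]
def box(a,b,c,d): return (u>=a)&(u<b)&(v>=c)&(v<d)
f=box(340,450,240,370)
m=(f&(abs(Z-91)<2.5)).astype(np.uint8)
m=cv2.morphologyEx(m,cv2.MORPH_OPEN,np.ones((5,5)))
n,l,st,c=cv2.connectedComponentsWithStats(m)
k=1+np.argmax(st[1:,4]); r=rect(P,l==k); print("plate",r)
def ray(sn,uv,z):
    K=sn["intrinsics"];T=sn["world_from_camera"]
    d=T[:3,:3]@np.linalg.solve(K,[*uv,1]); o=T[:3,3]; return o+d*(z-o[2])/d[2]
print("slot c",ray(s,(401.25,305.5),91))
tab=f&(Z>100); print(P[tab][:,:].round(0)[:8], tab.sum())
a=np.radians(9.55);X=np.array([np.cos(a),np.sin(a)]);Y=np.array([-X[1],X[0]])
c=np.array(r[1][0])
def rep(n,Q): print(n,np.round((Q[:,:2]-c)@X,1).min(),np.round((Q[:,:2]-c)@X,1).max(),((Q[:,:2]-c)@Y).min().round(1),((Q[:,:2]-c)@Y).max().round(1),"z",Q[:,2].min().round(1),Q[:,2].max().round(1), "med x",np.median((Q[:,:2]-c)@X).round(1))
rep("plate",P[l==k]);rep("tabtop",P[tab]); 
print("slot rel", (ray(s,(401.25,305.5),91)[:2]-c)@np.c_[X,Y])
# feeder base/box in the feeder frame
b=f&(Z>2)&(Z<14);rep("base",P[b&(u>355)&(u<440)])
s2=dict(np.load("side0.npz"));P2=cloud(s2);q=P2.reshape(-1,3);q=q[~np.isnan(q[:,0])]
near=(np.hypot(*(q[:,:2]-c).T)<130)
t=q[near&(q[:,2]>98)];rep("tab side",t)
t=q[near&(abs(q[:,2]-91)<2)];rep("plate side",t)
t=q[near&(q[:,2]>15)&(q[:,2]<80)];rep("box side",t)
for n,bx in dict(jar=(275,305,175,212),spool=(305,355,155,203),wr=(295,320,215,305)).items():
    M=box(*bx)&(Z>5); print(n,np.nanmin(P[M],0).round(),np.nanmax(P[M],0).round())
cv2.imwrite("pics/z2.png",cv2.resize(s2["pixels"][260:390,200:340,::-1],None,fx=4.5,fy=4.5,interpolation=2))
E
```

```text
plate (30, ((538.1100463867188, -126.77891540527344), (10.338112831115723, 8.1624174118042), 89.97135925292969), array([ 538.06899378, -126.66934078,   90.93944877]))
slot c [ 462.46498605 -179.39832087   91.        ]
[[ 487. -197.  132.]
 [ 487. -199.  131.]
 [ 487. -200.  136.]
 [ 487. -203.  131.]
 [ 487. -205.  132.]
 [ 486. -186.  130.]
 [ 486. -187.  133.]
 [ 486. -189.  132.]] 60
plate -4.7 4.6 -5.8 5.8 z 88.6 92.8 med x -0.0
tabtop -64.8 -61.5 -68.4 -6.7 z 100.7 136.2 med x -63.0
slot rel [-83.3267031  -39.34002459]
base -228.2 66.9 -156.7 63.5 z 2.0 13.9 med x -81.9
tab side -64.4 -60.9 -70.9 -7.8 z 98.0 134.3 med x -63.9
plate side -129.8 9.2 -97.1 19.8 z 89.0 93.0 med x -50.6
box side -100.6 -30.1 -94.9 -81.0 z 15.1 80.0 med x -65.5
jar [665.   9.   5.] [744.  69.  55.]
spool [692. -97.   5.] [787.   5.  48.]
wr [469. -22.   5.] [656.  27.  14.]
```

View pics/z2.png

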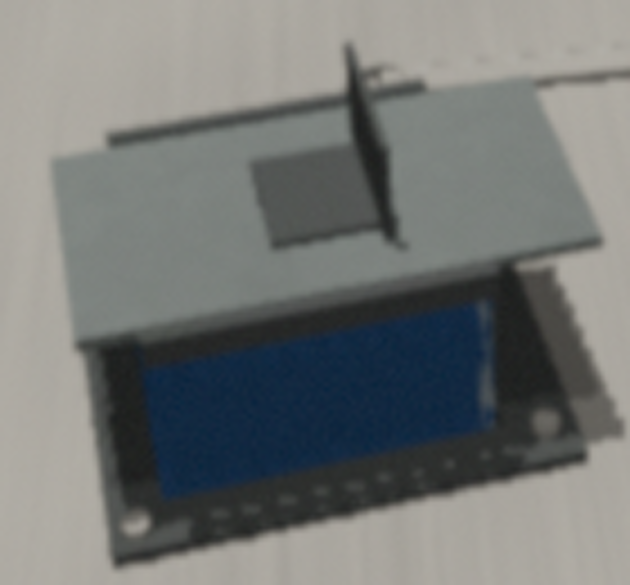

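Call:
{"op": "send_rows", "data": {
  "dp": [
    [20, 50, 0],
    [42, 110, 0],
    [65, 170, 0],
    [88, 230, 0],
    [112, 290, 0]
  ],
  "rot": [
    [0, 0, -0.04],
    [0, 0, -0.1],
    [0, 0, -0.15],
    [0, 0, -0.2],
    [0, 0, -0.25]
  ],
  "jaw": 45
}}

```text
time: 0.72
tool_pos: [365.5, -257.2, 244.9]
tcp_rot: [180.0, 0.0, -79.2]
ft_force: [0.7, -0.4, 1.1]
finger_gap: 45.0
```

Call:
{"op": "send_rows", "data": {
  "dp": [
    [23, 60, 0],
    [46, 120, 0],
    [69, 180, 0],
    [92, 240, 0],
    [115, 300, 0]
  ],
  "rot": [
    [0, 0, -0.05],
    [0, 0, -0.1],
    [0, 0, -0.15],
    [0, 0, -0.2],
    [0, 0, -0.2614]
  ]
}}

```text
time: 1.35
tool_pos: [477.5, 34.7, 245.2]
tcp_rot: [-180.0, -0.0, -94.1]
ft_force: [1.1, -1.1, 0.7]
finger_gap: 44.6
```

Call:
{"op": "send_rows", "data": {
  "dp": [
    [23, 60, 0],
    [42, 110, -20],
    [52.5, 135.1, -50],
    [52.5, 135.1, -95],
    [52.5, 135.1, -115]
  ],
  "rot": [
    [0, 0, 0],
    [0, 0, 0],
    [0, 0, 0],
    [0, 0, 0],
    [0, 0, 0]
  ]
}}

```text
time: 1.98
tool_pos: [527.6, 167.6, 126.8]
tcp_rot: [179.7, -0.1, -94.0]
ft_force: [-0.1, -1.1, -0.3]
finger_gap: 45.1
```

Call:
{"op": "send_rows", "data": {
  "dp": [
    [0, 0, 0],
    [0, 0, 0]
  ],
  "rot": [
    [0, 0, 0],
    [0, 0, 0]
  ]
}}

```text
time: 2.22
tool_pos: [530.9, 167.5, 132.3]
tcp_rot: [-179.9, 0.0, -94.1]
ft_force: [-0.4, -0.0, 0.4]
finger_gap: 45.0
```

```bash
python3 - <<'E'
from bench import r, vision
from h import *
print(r.sense())
s=vision.snapshot("side");cv2.imwrite("pics/s1.png",s["pixels"][:,:,::-1])
s=vision.snapshot("top");cv2.imwrite("pics/t1.png",s["pixels"][:,:,::-1])
E
```

```text
{'time': 2.225, 'joint_pos': array([ 1.22337742e+01,  5.40062953e+00,  9.95726046e+01, -3.59240322e-04,
        7.48764200e+01,  1.06324328e+02]), 'qd': array([ 0.00657314, -0.73894285, -0.59011754,  0.07554974, -0.18866631,
       -0.12323599]), 'joint_efforts': array([ 1.45844920e-01, -5.05193388e+01, -4.56533611e+01,  8.89746618e-03,
        5.50597999e-02, -9.79089455e-04]), 'tool_pos': array([530.91704267, 167.50349638, 132.27354459]), 'tcp_rot': array([-1.79855618e+02,  4.19252688e-02, -9.40904078e+01]), 'ft_force': array([-0.42742083, -0.01840007,  0.38125852]), 'wrist_torque': array([ 0.00403341, -0.06685862,  0.04118799]), 'finger_gap': 44.957520120780984}
```

Call:
{"op": "send_rows", "data": {
  "dp": [
    [2, 7, -10],
    [4.5, 15, -20],
    [4.5, 15, -25],
    [4.5, 15, -25]
  ],
  "rot": [
    [0, 0, 0],
    [0, 0, 0],
    [0, 0, 0],
    [0, 0, 0]
  ]
}}

```text
time: 2.82
tool_pos: [533.6, 182.7, 104.2]
tcp_rot: [179.9, -0.0, -94.0]
ft_force: [-0.3, 0.5, -0.3]
finger_gap: 45.0
```

```bash
python3 - <<'E'
from bench import r, vision
from h import *
for i in range(2):
    q=r.sense();print(q["time"],q["tool_pos"],q["tcp_rot"])
    s=vision.snapshot("side")
cv2.imwrite("pics/s2.png",cv2.resize(s["pixels"][130:280,200:400,::-1],None,fx=4,fy=4,interpolation=2))
s=vision.snapshot("top");cv2.imwrite("pics/t2.png",cv2.resize(s["pixels"][180:360,150:350,::-1],None,fx=3,fy=3,interpolation=2))
E
```

```text
2.825 [533.56850652 182.70153231 104.22706777] [ 1.79898772e+02 -4.09770864e-02 -9.40158210e+01]
2.875 [533.8963063  182.67503474 104.75892922] [ 1.79941661e+02 -2.28031179e-02 -9.40329819e+01]
```

View pics/s2.png

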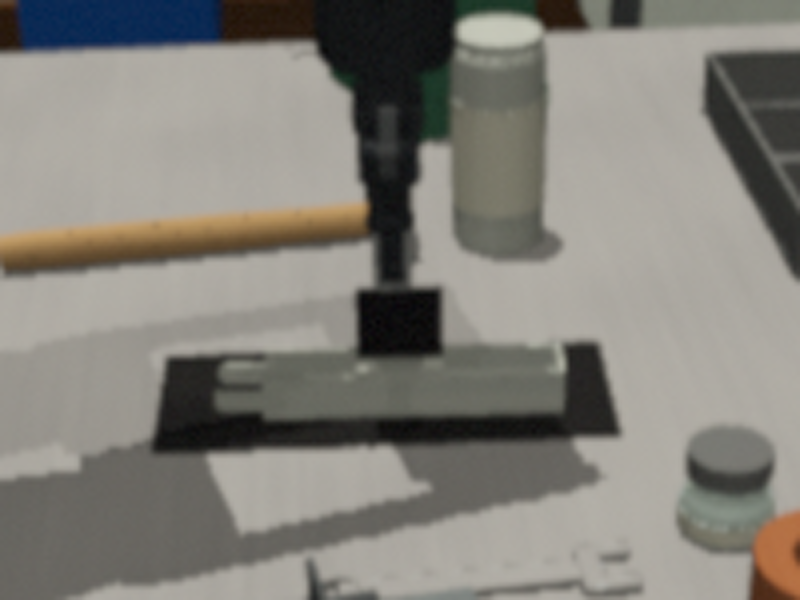

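View pics/t2.png

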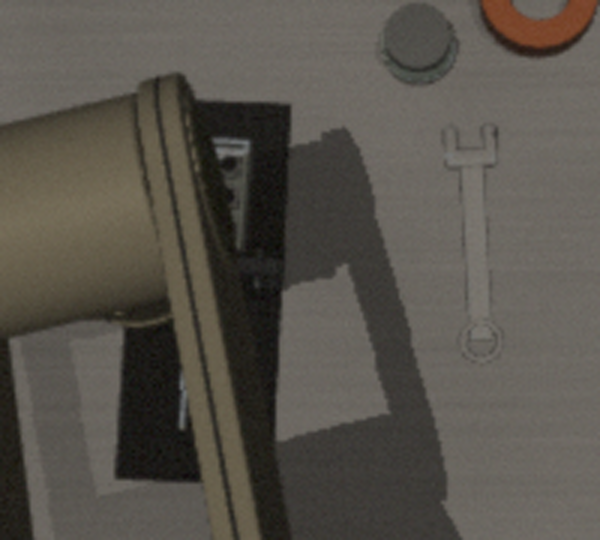

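The side picture shows the fingers (x≈392) standing over the fin (358–442), so they are lined up. I'll go down and grip.

Call:
{"op": "send_rows", "data": {
  "dp": [
    [1.5, 0, -12],
    [1.5, 0, -30],
    [1.5, 0, -45],
    [1.5, 0, -50],
    [1.5, 0, -50]
  ],
  "rot": [
    [0, 0, 0],
    [0, 0, 0],
    [0, 0, 0],
    [0, 0, 0],
    [0, 0, 0]
  ]
}}

```text
time: 3.6
tool_pos: [535.2, 182.6, 54.5]
tcp_rot: [179.9, -0.0, -94.0]
ft_force: [0.6, 0.2, 1.7]
finger_gap: 45.0
```

Call:
{"op": "send_rows", "data": {
  "dp": [
    [0, 0, 0],
    [0, 0, 0],
    [0, 0, 0],
    [0, 0, 0],
    [0, 0, 0]
  ],
  "rot": [
    [0, 0, 0],
    [0, 0, 0],
    [0, 0, 0],
    [0, 0, 0],
    [0, 0, 0]
  ],
  "jaw": 8,
  "force": 50
}}

```text
time: 4.22
tool_pos: [536.1, 182.8, 55.8]
tcp_rot: [-180.0, 0.0, -94.0]
ft_force: [-1.1, -0.8, 3.1]
finger_gap: 11.4
```

Call:
{"op": "send_rows", "data": {
  "dp": [
    [0, 0, 0],
    [0, 0, 0],
    [0, 0, 0]
  ],
  "rot": [
    [0, 0, 0],
    [0, 0, 0],
    [0, 0, 0]
  ]
}}

```text
time: 4.6
tool_pos: [536.1, 182.8, 55.8]
tcp_rot: [-180.0, 0.0, -94.0]
ft_force: [-2.1, -1.5, 6.2]
finger_gap: 11.1
```

Call:
{"op": "send_rows", "data": {
  "dp": [
    [0, 0, 2],
    [0, 0, 6],
    [0, 0, 14],
    [0, 0, 24],
    [0, 0, 36]
  ],
  "rot": [
    [0, 0, 0],
    [0, 0, 0],
    [0, 0, 0],
    [0, 0, 0],
    [0, 0, 0]
  ]
}}

```text
time: 5.22
tool_pos: [535.8, 182.7, 92.2]
tcp_rot: [-180.0, 0.0, -94.0]
ft_force: [0.3, -0.1, -2.6]
finger_gap: 11.3
```

Call:
{"op": "send_rows", "data": {
  "dp": [
    [0, 0, 14],
    [0, 0, 28],
    [0, 0, 40],
    [0, 0, 50],
    [0, 0, 56]
  ],
  "rot": [
    [0, 0, 0],
    [0, 0, 0],
    [0, 0, 0],
    [0, 0, 0],
    [0, 0, 0]
  ]
}}

```text
time: 5.85
tool_pos: [536.0, 182.8, 148.1]
tcp_rot: [-180.0, 0.0, -94.0]
ft_force: [0.2, 0.6, -3.3]
finger_gap: 11.2
```

Call:
{"op": "send_rows", "data": {
  "dp": [
    [0, 0, 2],
    [0, 0, 3],
    [0, 0, 3]
  ],
  "rot": [
    [0, 0, 0],
    [0, 0, 0],
    [0, 0, 0]
  ]
}}

```text
time: 6.22
tool_pos: [535.5, 182.7, 149.9]
tcp_rot: [180.0, -0.0, -94.0]
ft_force: [0.7, 0.8, -3.6]
finger_gap: 11.5
```

```bash
python3 - <<'E'
from bench import r, vision
from h import *
q=r.sense();print(q["time"],q["tool_pos"],q["tcp_rot"],q["ft_force"],q["joint_pos"])
s=vision.snapshot("side");np.savez("s3.npz",**s)
cv2.imwrite("pics/s3.png",cv2.resize(s["pixels"][100:250,200:400,::-1],None,fx=4,fy=4,interpolation=2))
E
```

```text
6.225 [535.5108669  182.65653423 149.87251301] [ 1.79960297e+02 -1.12112129e-02 -9.40456543e+01] [ 0.73472997  0.84236925 -3.62804079] [1.36412246e+01 5.96887856e+00 9.70330193e+01 1.41710739e-03
 7.70393342e+01 1.07686564e+02]
```

View pics/s3.png

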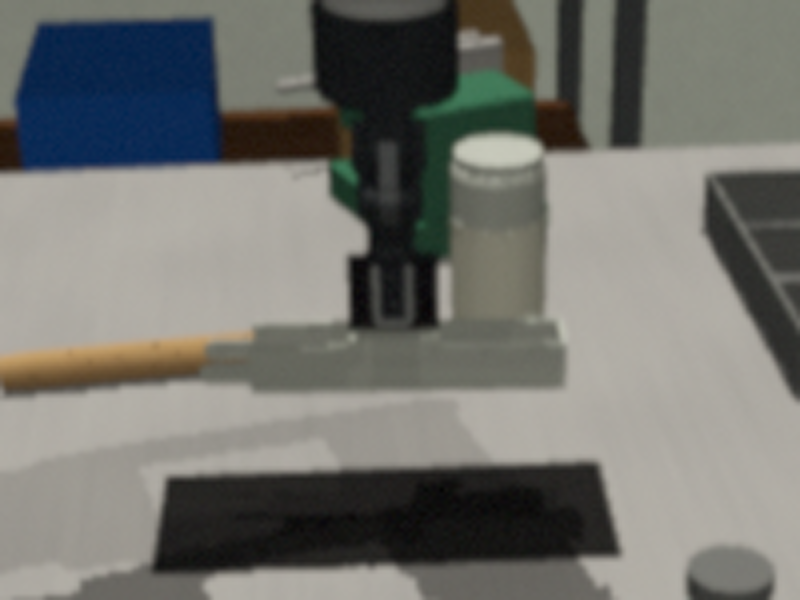

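Call:
{"op": "send_rows", "data": {
  "dp": [
    [3, -6, 0],
    [10, -20, 0],
    [20, -42, 0],
    [32, -72, 0],
    [44, -108, 0]
  ],
  "rot": [
    [0, 0, 0.01],
    [0, 0, 0.025],
    [0, 0, 0.045],
    [0, 0, 0.065],
    [0, 0, 0.085]
  ]
}}

```text
time: 6.9
tool_pos: [580.1, 73.7, 150.2]
tcp_rot: [180.0, 0.0, -89.1]
ft_force: [1.2, 0.3, -2.8]
finger_gap: 11.4
```

Call:
{"op": "send_rows", "data": {
  "dp": [
    [10, -38, 0],
    [18, -76, 0],
    [24, -114, 0],
    [29, -148, 0],
    [32, -176, 0]
  ],
  "rot": [
    [0, 0, 0.02],
    [0, 0, 0.04],
    [0, 0, 0.06],
    [0, 0, 0.08],
    [0, 0, 0.1]
  ]
}}

```text
time: 7.52
tool_pos: [611.7, -103.3, 150.0]
tcp_rot: [180.0, -0.0, -83.4]
ft_force: [-0.1, 0.9, -2.7]
finger_gap: 11.1
```

Call:
{"op": "send_rows", "data": {
  "dp": [
    [2, -22, 0],
    [3, -38, 0],
    [3, -48, 0],
    [3, -52, 0],
    [3, -52, 0]
  ],
  "rot": [
    [0, 0, 0.02],
    [0, 0, 0.035],
    [0, 0, 0.047],
    [0, 0, 0.052],
    [0, 0, 0.052]
  ]
}}

```text
time: 8.15
tool_pos: [614.7, -153.2, 150.2]
tcp_rot: [180.0, 0.0, -80.5]
ft_force: [-1.2, -0.5, -3.8]
finger_gap: 11.4
```

```bash
python3 - <<'E'
from bench import r, vision
from h import *
F=[]
for i in range(4):
    q=r.sense();F.append(q["ft_force"]);print(q["tool_pos"].round(1),q["tcp_rot"].round(2),q["ft_force"].round(2))
    s=vision.snapshot("side" if i%2 else "top");np.savez(f"d{i%2}.npz",**s)
    if i>1: cv2.imwrite(f"pics/d{i%2}.png",cv2.resize(s["pixels"][150:400,200:480,::-1],None,fx=2.4,fy=2.4,interpolation=2))
print(q["joint_pos"].round(1))
E
```

```text
[ 614.7 -153.2  150.2] [ 1.800e+02  1.000e-02 -8.047e+01] [-1.2  -0.5  -3.76]
[ 614.8 -152.9  150.2] [ 1.800e+02  2.000e-02 -8.046e+01] [-0.46  0.4  -3.05]
[ 614.8 -152.7  150.3] [-1.800e+02  1.000e-02 -8.044e+01] [ 1.22 -0.33 -3.15]
[ 614.8 -152.6  150.3] [ 1.800e+02  1.000e-02 -8.043e+01] [-0.36  0.02 -3.01]
[-18.6  16.   85.6   0.   78.4  61.8]
```

View pics/d0.png

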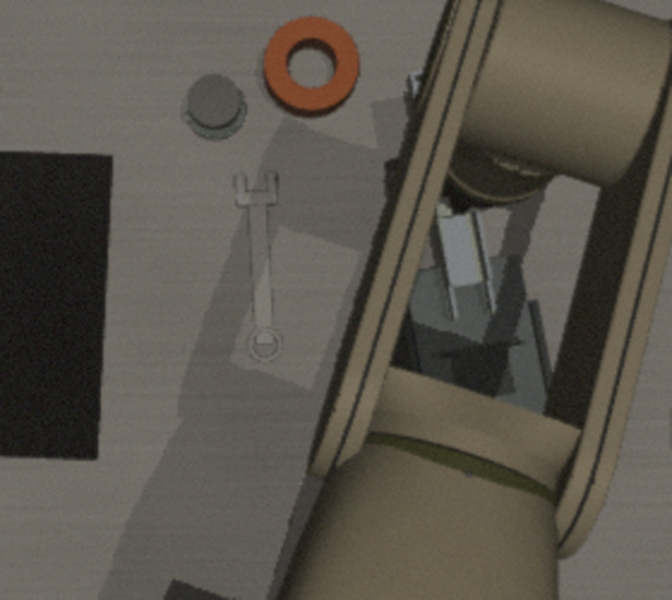

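View pics/d1.png

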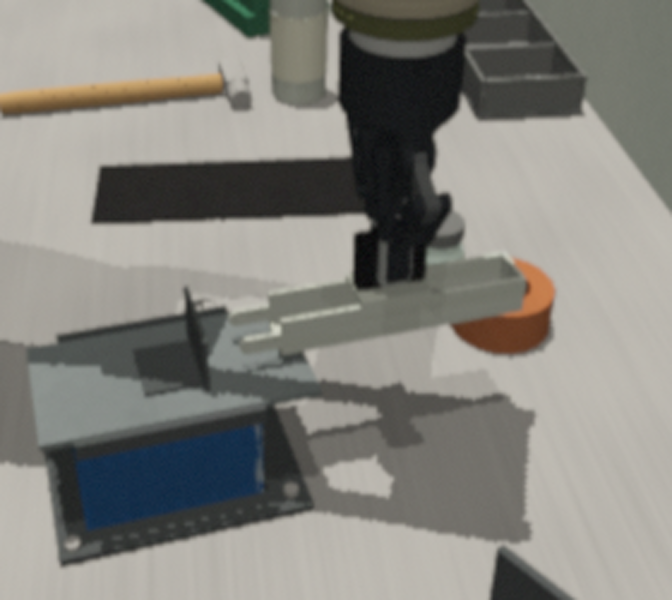

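```bash
python3 - <<'E'
from h import *
c=np.array([538.11,-126.78]);a=np.radians(9.55);X=np.array([np.cos(a),np.sin(a)]);Y=np.array([-X[1],X[0]])
for n in (0,1):
    s=dict(np.load(f"d{n}.npz"));P=cloud(s).reshape(-1,3);px=s["pixels"].reshape(-1,3).astype(int)
    x=(P[:,:2]-c)@X;y=(P[:,:2]-c)@Y
    for lo in range(-70,150,20):
        m=(x>lo)&(x<=lo+20)&(abs(y+38.7)<28)&(P[:,2]>97)&(P[:,2]<131)
        if m.sum()>3: print(n,lo,m.sum(),"x",x[m].min().round(1),x[m].max().round(1),"y",np.percentile(y[m],[2,98]).round(1),"z",np.percentile(P[m,2],[5,50,95]).round(1))
    m=(x<-50)&(x>-90)&(abs(y+38.7)<40)&(P[:,2]>115);print("tab",x[m].min(),x[m].max(),y[m].min(),y[m].max())
E
```

```text
0 -70 8 x -69.3 -61.5 y [-56.5 -22.8] z [ 97.1  97.8 123.2]
0 -50 21 x -36.8 -30.2 y [-54.  -19.3] z [108.4 114.1 117.4]
0 -30 54 x -29.0 -10.5 y [-54.2 -19.6] z [106.  115.4 118.5]
0 -10 206 x -9.8 10.0 y [-53.3 -19.7] z [ 98.4 102.9 127.7]
0 10 200 x 10.3 29.7 y [-53.2 -19.8] z [ 98.9 102.9 127.4]
0 30 193 x 30.1 49.7 y [-53.3 -19.9] z [ 98.9 103.4 128.8]
0 50 21 x 50.0 63.0 y [-31.2 -20.3] z [125.5 128.8 130.4]
0 130 12 x 142.0 149.3 y [-22.5 -19.6] z [105.3 118.  126.1]
tab -89.9973318921138 -50.007613627574045 -68.47947184400061 -2.881096630697121
1 -70 104 x -64.5 -60.8 y [-64.8 -12.1] z [ 98.6 115.  129.5]
1 -50 60 x -37.0 -30.2 y [-56.  -20.8] z [105.4 112.  116.2]
1 -30 171 x -29.9 -10.1 y [-56.2 -21.3] z [105.1 111.5 116.6]
1 -10 352 x -9.5 9.9 y [-56.2 -21.7] z [100.6 113.8 126.1]
1 10 315 x 10.3 30.0 y [-56.1 -21.8] z [101.  115.1 126.4]
1 30 342 x 30.0 49.9 y [-56.9 -21.9] z [101.3 116.  129.6]
1 50 242 x 50.0 70.0 y [-56.6 -23.2] z [100.2 117.5 130.5]
1 70 229 x 70.1 89.9 y [-56.5 -43.9] z [100.6 119.5 130.6]
1 90 215 x 90.2 110.0 y [-56.5 -22.7] z [100.  115.6 129.8]
1 110 286 x 110.1 129.9 y [-56.2 -21.9] z [101.2 115.1 126.2]
1 130 287 x 130.0 150.0 y [-56.4 -21.1] z [100.9 114.9 126.1]
tab -89.97604963748961 -50.00338821042282 -71.79673937238269 -10.841851847387023
```

Call:
{"op": "send_rows", "data": {
  "dp": [
    [-4, -0.7, -1],
    [-9.9, -1.7, -2],
    [-15.8, -2.7, -2],
    [-19.7, -3.3, -2],
    [-19.7, -3.3, -2]
  ],
  "rot": [
    [0, 0, 0],
    [0, 0, 0],
    [0, 0, 0],
    [0, 0, 0],
    [0, 0, 0]
  ]
}}

```text
time: 8.98
tool_pos: [594.8, -156.7, 148.4]
tcp_rot: [-180.0, -0.0, -80.5]
ft_force: [0.0, 0.6, -2.2]
finger_gap: 11.4
```

Call:
{"op": "send_rows", "data": {
  "dp": [
    [-1, -0.2, 0],
    [-2, -0.3, 0],
    [-2, -0.3, 0]
  ],
  "rot": [
    [0, 0, 0],
    [0, 0, 0],
    [0, 0, 0]
  ]
}}

```text
time: 9.35
tool_pos: [593.1, -156.9, 148.3]
tcp_rot: [180.0, 0.0, -80.5]
ft_force: [0.1, -0.3, -3.3]
finger_gap: 11.2
```

Call:
{"op": "send_rows", "data": {
  "dp": [
    [-1, -0.2, 0],
    [-2, -0.3, 0],
    [-2, -0.3, 0]
  ],
  "rot": [
    [0, 0, 0],
    [0, 0, 0],
    [0, 0, 0]
  ]
}}

```text
time: 9.72
tool_pos: [591.2, -157.2, 148.4]
tcp_rot: [-180.0, -0.0, -80.5]
ft_force: [0.4, -0.7, -3.5]
finger_gap: 11.4
```

Call:
{"op": "send_rows", "data": {
  "dp": [
    [-1, -0.2, 0],
    [-2, -0.3, 0],
    [-2, -0.3, 0]
  ],
  "rot": [
    [0, 0, 0],
    [0, 0, 0],
    [0, 0, 0]
  ]
}}

```text
time: 10.1
tool_pos: [589.3, -157.5, 148.5]
tcp_rot: [-180.0, -0.0, -80.5]
ft_force: [3.6, 0.3, -3.1]
finger_gap: 11.4
```

Call:
{"op": "send_rows", "data": {
  "dp": [
    [-1, -0.2, 0],
    [-2, -0.3, 0],
    [-2, -0.3, 0]
  ],
  "rot": [
    [0, 0, 0],
    [0, 0, 0],
    [0, 0, 0]
  ]
}}

```text
time: 10.48
tool_pos: [587.0, -157.9, 148.4]
tcp_rot: [-180.0, -0.0, -80.5]
ft_force: [3.7, -0.4, -2.7]
finger_gap: 11.7
```

```bash
python3 - <<'E'
from bench import r, vision
from h import *
for i in range(2):
    q=r.sense();print(q["time"],q["tool_pos"].round(1),q["tcp_rot"].round(2),q["ft_force"].round(2),q["wrist_torque"].round(2))
    s=vision.snapshot("top" if i%2 else "side");np.savez(f"e{i%2}.npz",**s)
E
```

```text
10.475 [ 587.  -157.9  148.4] [-1.7999e+02 -1.0000e-02 -8.0470e+01] [ 3.71 -0.36 -2.68] [ 0.04 -0.58 -0.01]
10.525 [ 587.1 -157.8  148.4] [-1.7999e+02 -1.0000e-02 -8.0470e+01] [ 2.47 -0.65 -2.68] [ 0.01 -0.59  0.06]
```

Call:
{"op": "send_rows", "data": {
  "dp": [
    [-3, -0.5, 0],
    [-8, -1.4, 0],
    [-14, -2.4, 0],
    [-19, -3.2, 0],
    [-22, -3.7, 0]
  ],
  "rot": [
    [0, 0, 0],
    [0, 0, 0],
    [0, 0, 0],
    [0, 0, 0],
    [0, 0, 0]
  ]
}}

```text
time: 11.2
tool_pos: [565.2, -161.5, 148.7]
tcp_rot: [-179.9, -0.0, -80.5]
ft_force: [6.1, 1.4, -1.4]
finger_gap: 11.3
```

Call:
{"op": "send_rows", "data": {
  "dp": [
    [-2, -0.3, 0],
    [-4, -0.7, 0],
    [-5, -0.8, 0],
    [-5, -0.8, 0],
    [-5, -0.8, 0]
  ],
  "rot": [
    [0, 0, 0],
    [0, 0, 0],
    [0, 0, 0],
    [0, 0, 0],
    [0, 0, 0]
  ]
}}

```text
time: 11.82
tool_pos: [560.5, -162.3, 148.7]
tcp_rot: [-179.9, -0.0, -80.5]
ft_force: [6.6, 1.5, -2.2]
finger_gap: 11.7
```

```bash
python3 - <<'E'
from bench import r, vision
from h import *
c=np.array([538.11,-126.78]);a=np.radians(9.55);X=np.array([np.cos(a),np.sin(a)]);Y=np.array([-X[1],X[0]])
for i in range(3):
    q=r.sense();print(q["time"],q["tool_pos"].round(1),q["tcp_rot"].round(2),q["ft_force"].round(2),q["wrist_torque"].round(2))
    s=vision.snapshot("top" if i%2 else "side")
    P=cloud(s).reshape(-1,3);x=(P[:,:2]-c)@X;y=(P[:,:2]-c)@Y
    m=(x<-80)&(x>-110)&(abs(y+38.7)<40)&(P[:,2]>118)&(P[:,2]<138);print(m.sum(),np.percentile(x[m],[3,50,97]))
    m=(x<-50)&(x>-110)&(abs(y+38.7)<22)&(P[:,2]>106)&(P[:,2]<118);print(m.sum(),np.percentile(x[m],[3,50,97]),np.percentile(P[m,2],[3,50,97]))
    cv2.imwrite(f"pics/f{i%2}.png",cv2.resize(s["pixels"][190:400,190:430,::-1],None,fx=2.8,fy=2.8,interpolation=2))
E
```

```text
11.825 [ 560.5 -162.3  148.7] [-1.7991e+02 -2.0000e-02 -8.0470e+01] [ 6.58  1.5  -2.23] [ 0.13 -1.16  0.09]
98 [-95.01780023 -94.05644463 -91.89074728]
293 [-94.79012378 -69.77265546 -51.08026891] [106.52260956 111.75484867 116.71665132]
11.875 [ 560.4 -162.3  148.7] [-1.7991e+02 -2.0000e-02 -8.0470e+01] [ 6.7   1.12 -1.6 ] [ 0.14 -1.14  0.06]
65 [-95.18304872 -93.4085432  -92.26579375]
81 [-92.25312735 -76.89900638 -52.04677494] [107.18145733 112.64542962 117.61894599]
11.925 [ 560.4 -162.3  148.7] [-1.7991e+02 -2.0000e-02 -8.0470e+01] [ 6.29  0.28 -2.88] [ 0.12 -1.16  0.07]
101 [-95.02211098 -94.15773989 -91.99023927]
296 [-94.89357682 -70.08808384 -51.17470331] [106.16676382 111.86222427 117.20787097]
```

View pics/f0.png

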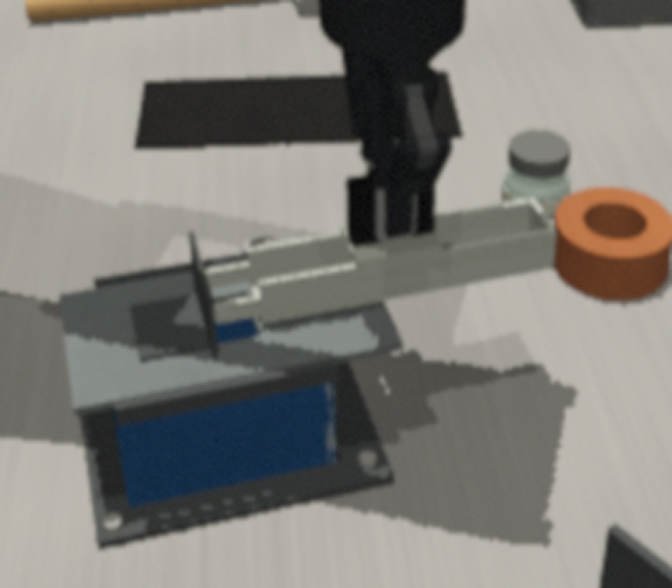

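View pics/f1.png

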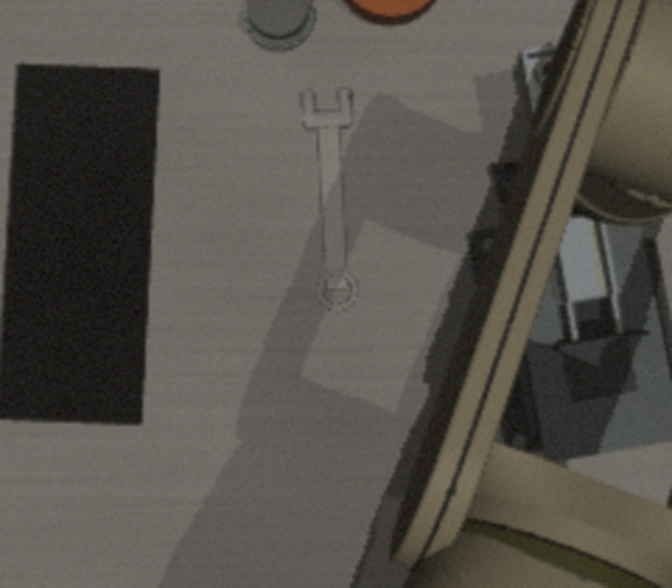

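```bash
python3 - <<'E'
import numpy as np
for t0,l in ((0,[3,7,11,15,19]),(19,[23,27,31,35,38]),(38,[40,42])):
  f=lambda t:(102.3*np.cos(t)-39.5*np.sin(t),102.3*np.sin(t)+39.5*np.cos(t))
  for t in l:
    a=np.array(f(np.radians(t)))-f(np.radians(t0)); th=np.radians(t-t0)
    print(t,[round(a[0]*.9861,1),round(a[0]*.1659,1),round(a[1],1)],[round(th*.1659,4),round(-th*.9861,4),0])
E
```

```text
3 [np.float64(-2.2), np.float64(-0.4), np.float64(5.3)] [np.float64(0.0087), np.float64(-0.0516), 0]
7 [np.float64(-5.5), np.float64(-0.9), np.float64(12.2)] [np.float64(0.0203), np.float64(-0.1205), 0]
11 [np.float64(-9.3), np.float64(-1.6), np.float64(18.8)] [np.float64(0.0319), np.float64(-0.1893), 0]
15 [np.float64(-13.5), np.float64(-2.3), np.float64(25.1)] [np.float64(0.0434), np.float64(-0.2582), 0]
19 [np.float64(-18.2), np.float64(-3.1), np.float64(31.2)] [np.float64(0.055), np.float64(-0.327), 0]
23 [np.float64(-5.1), np.float64(-0.9), np.float64(5.7)] [np.float64(0.0116), np.float64(-0.0688), 0]
27 [np.float64(-10.5), np.float64(-1.8), np.float64(11.0)] [np.float64(0.0232), np.float64(-0.1377), 0]
31 [np.float64(-16.3), np.float64(-2.7), np.float64(15.9)] [np.float64(0.0347), np.float64(-0.2065), 0]
35 [np.float64(-22.4), np.float64(-3.8), np.float64(20.4)] [np.float64(0.0463), np.float64(-0.2754), 0]
38 [np.float64(-27.2), np.float64(-4.6), np.float64(23.5)] [np.float64(0.055), np.float64(-0.327), 0]
40 [np.float64(-3.3), np.float64(-0.6), np.float64(1.9)] [np.float64(0.0058), np.float64(-0.0344), 0]
42 [np.float64(-6.6), np.float64(-1.1), np.float64(3.7)] [np.float64(0.0116), np.float64(-0.0688), 0]
```

Call:
{"op": "send_rows", "data": {
  "dp": [
    [-1, -0.2, 0],
    [-2, -0.3, 0],
    [-2, -0.3, 0],
    [-2, -0.3, 0]
  ],
  "rot": [
    [0, 0, 0],
    [0, 0, 0],
    [0, 0, 0],
    [0, 0, 0]
  ]
}}

```text
time: 12.48
tool_pos: [558.6, -162.6, 148.7]
tcp_rot: [-179.9, -0.0, -80.5]
ft_force: [6.3, 0.9, -2.1]
finger_gap: 11.3
```

Call:
{"op": "send_rows", "data": {
  "dp": [
    [-2.2, -0.4, 5.3],
    [-5.5, -0.9, 12.2],
    [-9.3, -1.6, 18.8],
    [-13.5, -2.3, 25.1],
    [-18.2, -3.1, 31.2]
  ],
  "rot": [
    [0.0087, -0.0516, 0],
    [0.0203, -0.1205, 0],
    [0.0319, -0.1893, 0],
    [0.0434, -0.2582, 0],
    [0.055, -0.327, 0]
  ]
}}

```text
time: 13.1
tool_pos: [540.6, -165.8, 181.2]
tcp_rot: [-160.7, -0.1, -80.5]
ft_force: [6.9, 1.6, 0.6]
finger_gap: 11.3
```

```bash
cat > look.py <<'E'
import sys
from bench import r, vision
from h import *
c=np.array([538.11,-126.78]);a=np.radians(9.55);X=np.array([np.cos(a),np.sin(a)]);Y=np.array([-X[1],X[0]])
for i in range(2):
    q=r.sense();print(q["time"],q["tool_pos"].round(1),q["tcp_rot"].round(2),q["ft_force"].round(2),q["wrist_torque"].round(2))
    s=vision.snapshot("top" if i%2 else "side")
    P=cloud(s).reshape(-1,3);x=(P[:,:2]-c)@X;y=(P[:,:2]-c)@Y
    m=(x<-80)&(x>-110)&(abs(y+38.7)<40)&(P[:,2]>122)&(P[:,2]<138);print("tab",m.sum(),np.percentile(x[m],[3,50,97]) if m.any() else 0)
    cv2.imwrite(f"pics/{sys.argv[1]}{i%2}.png",cv2.resize(s["pixels"][150:380,190:430,::-1],None,fx=2.6,fy=2.6,interpolation=2))
print(q["joint_pos"].round(1))
E
python3 look.py g
```

```text
13.1 [ 540.6 -165.8  181.2] [-1.6071e+02 -8.0000e-02 -8.0470e+01] [6.93 1.56 0.65] [ 0.3  -0.94 -0.02]
tab 83 [-96.49106676 -95.43722713 -93.49389564]
13.15 [ 539.8 -165.9  181.1] [-1.6059e+02 -7.0000e-02 -8.0470e+01] [ 9.98 -1.   -2.86] [ 0.03 -1.37 -0.06]
tab 27 [-96.87603069 -95.34467339 -94.07315294]
[-29.9 -11.  112.2  13.5  64.1  46.2]
```

View pics/g0.png

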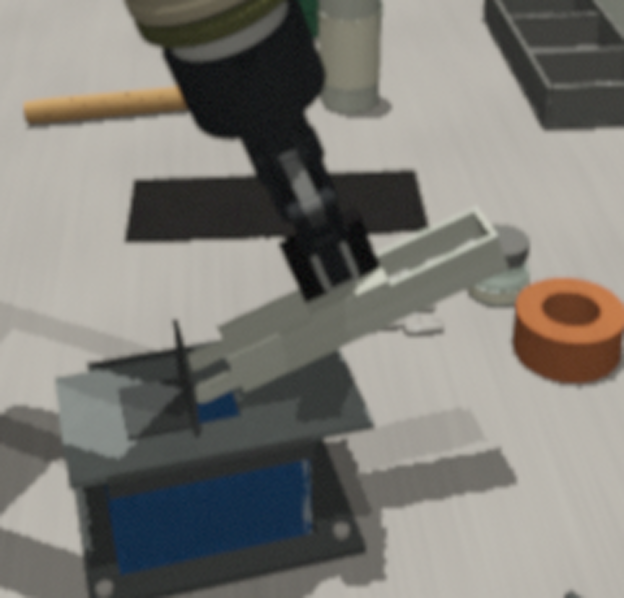

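Call:
{"op": "send_rows", "data": {
  "dp": [
    [-5.1, -0.9, 5.7],
    [-10.5, -1.8, 11],
    [-16.3, -2.7, 15.9],
    [-22.4, -3.8, 20.4],
    [-27.2, -4.6, 23.5]
  ],
  "rot": [
    [0.0116, -0.0688, 0],
    [0.0232, -0.1377, 0],
    [0.0347, -0.2065, 0],
    [0.0463, -0.2754, 0],
    [0.055, -0.327, 0]
  ]
}}

```text
time: 13.82
tool_pos: [512.8, -170.4, 204.2]
tcp_rot: [-141.8, -0.0, -80.5]
ft_force: [5.8, 0.3, 0.9]
finger_gap: 11.2
```

Call:
{"op": "send_rows", "data": {
  "dp": [
    [-3.3, -0.6, 1.9],
    [-3.3, -0.6, 1.9],
    [-3.3, -0.6, 1.9]
  ],
  "rot": [
    [0.0058, -0.0344, 0],
    [0.0058, -0.0344, 0],
    [0.0058, -0.0344, 0]
  ]
}}

```text
time: 14.2
tool_pos: [509.2, -170.8, 205.1]
tcp_rot: [-140.0, 0.0, -80.5]
ft_force: [6.7, -0.2, -1.4]
finger_gap: 11.3
```

```bash
python3 look.py i
```

```text
14.2 [ 509.2 -170.8  205.1] [-1.4002e+02  3.0000e-02 -8.0460e+01] [ 6.73 -0.18 -1.35] [-0.07 -0.91 -0.03]
tab 93 [-97.01239463 -95.83502587 -80.50970862]
14.25 [ 509.3 -170.7  205.1] [-1.4003e+02  3.0000e-02 -8.0450e+01] [ 6.76 -0.4  -1.9 ] [-0.13 -0.9  -0.03]
tab 2 [-83.20229909 -82.25103603 -81.29977298]
[-44.3 -29.3 130.3  37.3  58.8  22.1]
```

View pics/i0.png

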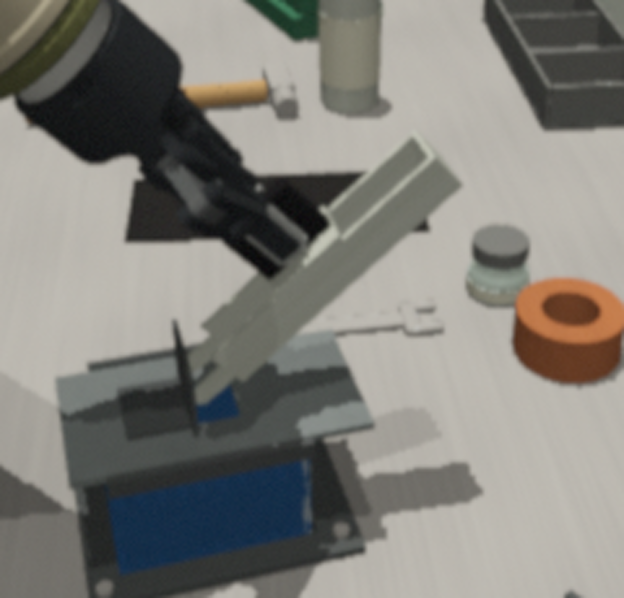

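View pics/i1.png

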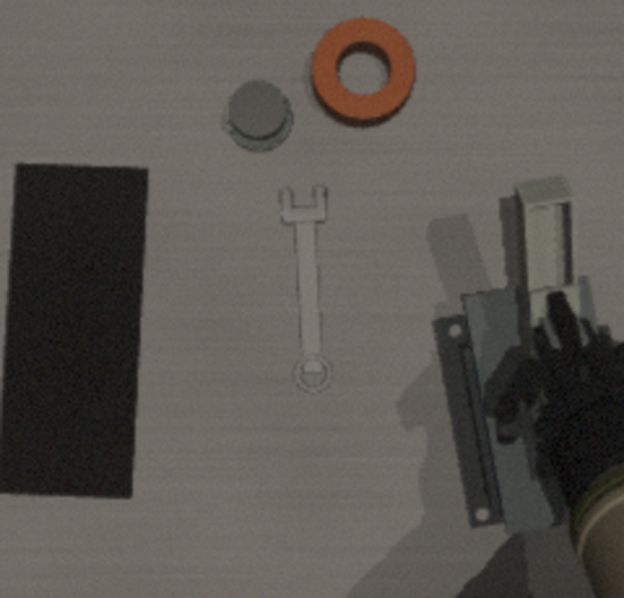

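The rear half of the chute is empty now: in the side picture (370–430,150–210) no nuts remain. The tab is held about 32 mm back. I'll wait a little, then tip back while still pressing.

Call:
{"op": "send_rows", "data": {
  "dp": [
    [-2, -0.3, 1.2],
    [-3.3, -0.6, 1.8],
    [-3.3, -0.6, 1.8],
    [-3.3, -0.6, 1.8],
    [-3.3, -0.6, 1.8]
  ],
  "rot": [
    [0.0035, -0.021, 0],
    [0.0058, -0.0344, 0],
    [0.0058, -0.0344, 0],
    [0.0058, -0.0344, 0],
    [0.0058, -0.0344, 0]
  ]
}}

```text
time: 14.92
tool_pos: [506.2, -171.3, 207.1]
tcp_rot: [-138.0, 0.0, -80.4]
ft_force: [6.4, -0.4, -0.9]
finger_gap: 11.2
```

Call:
{"op": "send_rows", "data": {
  "dp": [
    [0, 0, 0],
    [0, 0, 0],
    [0, 0, 0],
    [0, 0, 0],
    [0, 0, 0]
  ],
  "rot": [
    [0, 0, 0],
    [0, 0, 0],
    [0, 0, 0],
    [0, 0, 0],
    [0, 0, 0]
  ]
}}

```text
time: 15.55
tool_pos: [506.2, -171.3, 207.1]
tcp_rot: [-138.0, 0.0, -80.4]
ft_force: [6.4, 0.8, -0.6]
finger_gap: 11.4
```

```bash
python3 look.py j; python3 - <<'E'
import numpy as np
f=lambda t:(102.3*np.cos(t)-39.5*np.sin(t),102.3*np.sin(t)+39.5*np.cos(t))
for t0,l in ((42,[40,36,31,26,22]),(22,[17,12,7,3,0])):
  for t in l:
    a=np.array(f(np.radians(t)))-f(np.radians(t0)); th=np.radians(t-t0)
    print(t,[round(float(v),1) for v in (a[0]*.9861,a[0]*.1659,a[1])],round(float(th*.1659),4),round(float(-th*.9861),4))
E
```

```text
15.55 [ 506.2 -171.3  207.1] [-1.3801e+02  2.0000e-02 -8.0440e+01] [ 6.41  0.79 -0.6 ] [-0.04 -0.92 -0.08]
tab 93 [-96.23031888 -94.8819813  -80.67965625]
15.6 [ 506.2 -171.3  207.1] [-1.3801e+02  2.0000e-02 -8.0430e+01] [ 7.58 -0.61  0.47] [-0.05 -0.95 -0.04]
tab 5 [-95.96570769 -94.34573045 -93.54834837]
[-45.9 -30.8 131.9  40.   59.   19.3]
40 [3.3, 0.6, -1.8] -0.0058 0.0344
36 [9.8, 1.7, -5.7] -0.0174 0.1033
31 [17.5, 2.9, -11.3] -0.0319 0.1893
26 [24.7, 4.2, -17.5] -0.0463 0.2754
22 [30.0, 5.1, -22.9] -0.0579 0.3442
17 [6.1, 1.0, -7.3] -0.0145 0.0861
12 [11.6, 2.0, -15.0] -0.029 0.1721
7 [16.4, 2.8, -23.3] -0.0434 0.2582
3 [19.8, 3.3, -30.1] -0.055 0.327
0 [21.9, 3.7, -35.4] -0.0637 0.3786
```

View pics/j0.png

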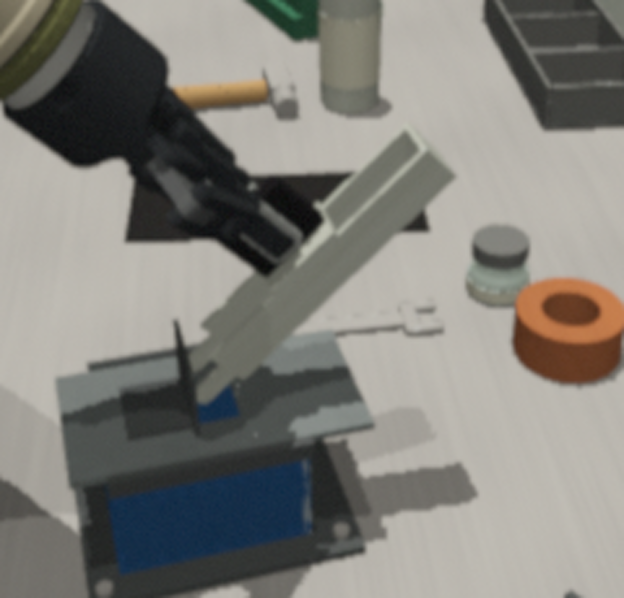

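Call:
{"op": "send_rows", "data": {
  "dp": [
    [3.3, 0.6, -1.8],
    [9.8, 1.7, -5.7],
    [17.5, 2.9, -11.3],
    [24.7, 4.2, -17.5],
    [30, 5.1, -22.9]
  ],
  "rot": [
    [-0.0058, 0.0344, 0],
    [-0.0174, 0.1033, 0],
    [-0.0319, 0.1893, 0],
    [-0.0463, 0.2754, 0],
    [-0.0579, 0.3442, 0]
  ]
}}

```text
time: 16.27
tool_pos: [536.6, -166.2, 183.9]
tcp_rot: [-158.2, -0.0, -80.5]
ft_force: [6.4, 0.9, -4.1]
finger_gap: 11.5
```

Call:
{"op": "send_rows", "data": {
  "dp": [
    [6.1, 1, -7.3],
    [11.6, 2, -15],
    [16.4, 2.8, -23.3],
    [19.8, 3.3, -30.1],
    [21.9, 3.7, -35.4]
  ],
  "rot": [
    [-0.0145, 0.0861, 0],
    [-0.029, 0.1721, 0],
    [-0.0434, 0.2582, 0],
    [-0.055, 0.327, 0],
    [-0.0637, 0.3786, 0]
  ]
}}

```text
time: 16.9
tool_pos: [558.7, -162.4, 147.8]
tcp_rot: [179.9, -0.0, -80.5]
ft_force: [7.1, 0.5, -4.6]
finger_gap: 11.6
```

Call:
{"op": "send_rows", "data": {
  "dp": [
    [0, 0, 0],
    [0, 0, 0]
  ],
  "rot": [
    [0, 0, 0],
    [0, 0, 0]
  ]
}}

```text
time: 17.15
tool_pos: [558.6, -162.5, 148.0]
tcp_rot: [180.0, -0.0, -80.5]
ft_force: [7.1, 1.3, -4.7]
finger_gap: 11.1
```

```bash
python3 look.py k
```

```text
17.15 [ 558.6 -162.5  148. ] [ 1.7999e+02 -2.0000e-02 -8.0460e+01] [ 7.15  1.33 -4.72] [ 0.26 -1.56 -0.01]
tab 86 [-94.73004571 -93.68988229 -91.73307796]
17.2 [ 558.5 -162.5  148.1] [ 1.800e+02 -3.000e-02 -8.047e+01] [ 6.75  1.67 -4.03] [ 0.2  -1.58 -0.03]
tab 61 [-94.92940164 -93.35695708 -92.12545211]
[-21.3   8.4  94.6  -0.   77.   59.2]
```

View pics/k0.png

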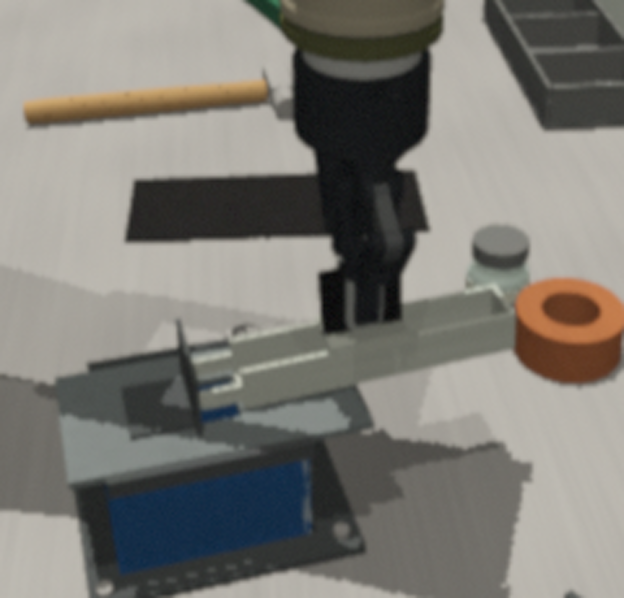

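View pics/k1.png

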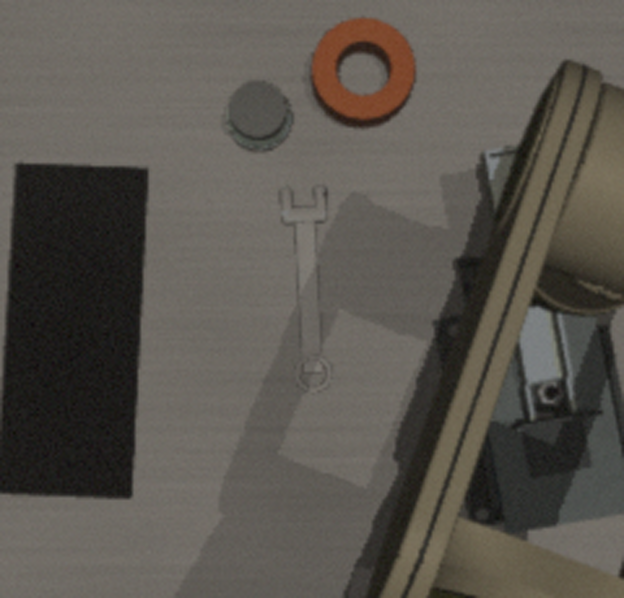

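```bash
python3 - <<'E'
from bench import vision
from h import *
c=np.array([538.11,-126.78]);a=np.radians(9.55);X=np.array([np.cos(a),np.sin(a)]);Y=np.array([-X[1],X[0]])
t=vision.snapshot("top");s=vision.snapshot("side")
A=cv2.resize(t["pixels"][255:325,375:435,::-1],None,fx=6.5,fy=6.5,interpolation=2)
B=cv2.resize(s["pixels"][255:325,240:300,::-1],None,fx=6.5,fy=6.5,interpolation=2)
cv2.imwrite("pics/l.png",cv2.convertScaleAbs(np.hstack([A,B]),alpha=1.8))
P=cloud(t)
for v in range(290,316,2): print(v,P[v,394:408,2].round(0))
for s_ in (s,t):
    P=cloud(s_).reshape(-1,3);x=(P[:,:2]-c)@X;y=(P[:,:2]-c)@Y
    for lo in range(-100,130,20):
        m=(x>lo)&(x<=lo+20)&(abs(y+38.7)<20)&(P[:,2]>97)&(P[:,2]<131)
        if m.sum()>3: print(lo,m.sum(),"x",x[m].min().round(1),"y",np.percentile(y[m],[2,98]).round(1),"z",np.percentile(P[m,2],[5,50,95]).round(1))
E
```

```text
290 [ 95.  95.  94.  96.  98.  98.  94.  92.  98.  97.  96.  98. 112. 121.]
292 [ 96.  95.  94.  95.  93.  97.  95.  94.  94.  92.  95. 101. 104. 112.]
294 [ 97.  94.  96.  97.  98.  99.  94.  98.  93.  99.  96.  96. 100. 112.]
296 [ 92.  93.  96.  94.  99.  90.  89.  87.  88.  88.  90.  95.   4. 105.]
298 [ 10.   8.   7.   8.  17.  14.  14.  14.  15.  15.  16.  17.   8. 100.]
300 [ 7.  5. 13. 19. 20. 14. 11. 11. 15. 13. 17. 14. 19.  8.]
302 [ 6.  4.  4. 14. 12. 17. 15. 16. 19. 19. 19. 18. 15.  6.]
304 [111.   4.   9.   6.  18.  11.  16.  14.  16.  19.  15.   7.   5.   6.]
306 [108.   5.   5.  11.   8.   7.   6.   1.   6.   8.   2.   5.   2.   8.]
308 [107.  10.  11.   4.   6.   7.   4.   8.   2.   9.   8.   7.   3.  10.]
310 [108. 108.  16.  11.  16.  18.  17.  19.  97.  99. 112. 119. 134. 132.]
312 [124. 131. 132. 131. 132. 134. 133. 131. 136. 134. 134.  92.  91.  92.]
314 [92. 97. 91. 94. 96. 93. 93. 96. 94. 92. 92. 91. 93. 96.]
-100 131 x -94.9 y [-56.9 -21. ] z [ 98.5 106.6 125.4]
-80 215 x -79.9 y [-56.5 -21.5] z [ 98.8 106.8 119.2]
-60 319 x -59.9 y [-56.9 -22.5] z [ 98.8 111.
[... 151 characters left out ...]
.5 118.  128.5]
20 252 x 20.0 y [-56.7 -42.9] z [ 98.5 118.4 129.4]
40 260 x 40.2 y [-56.5 -21.9] z [ 99.9 114.6 125.8]
60 310 x 60.0 y [-56.4 -21.7] z [100.8 114.9 126.4]
80 305 x 80.1 y [-56.9 -22. ] z [102.1 116.  127.2]
100 194 x 100.0 y [-56.  -22.5] z [103.2 118.4 128.3]
-100 54 x -99.6 y [-55.1 -19.4] z [ 97.5 109.7 130.8]
-80 68 x -79.6 y [-53.9 -19.8] z [ 98.4 109.6 122.1]
-60 120 x -59.9 y [-53.4 -20.1] z [ 97.2 107.1 123.4]
-40 129 x -39.9 y [-53.7 -20. ] z [ 97.3 100.1 123.1]
-20 39 x -19.8 y [-52.2 -31.1] z [ 97.2  99.  124.3]
60 39 x 60.5 y [-30.  -19.8] z [ 99.6 113.7 127. ]
80 85 x 80.6 y [-39.7 -20. ] z [ 99.2 103.8 129.2]
100 85 x 100.0 y [-45.2 -20.1] z [ 98.8 108.5 129.1]
```

View pics/l.png

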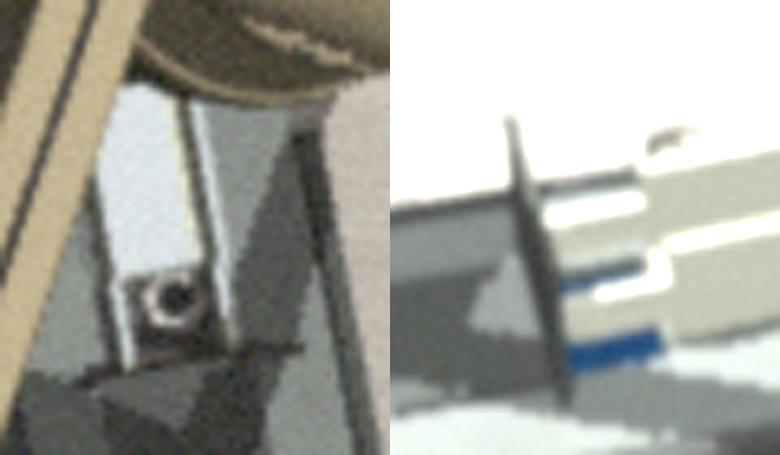

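One nut shows in the box at (401,301), with its top at z≈16. The nose half of the channel is bare. I'll back off so the shutter closes gently, then check the rest of the channel.

Call:
{"op": "send_rows", "data": {
  "dp": [
    [4, 0.7, 0],
    [12, 2, 0],
    [22, 3.7, 0],
    [33, 5.5, 0],
    [44, 7.4, 0]
  ],
  "rot": [
    [0, 0, 0],
    [0, 0, 0],
    [0, 0, 0],
    [0, 0, 0],
    [0, 0, 0]
  ]
}}

```text
time: 17.98
tool_pos: [602.0, -155.2, 148.0]
tcp_rot: [179.9, 0.0, -80.5]
ft_force: [0.8, -0.3, -2.4]
finger_gap: 11.2
```

Call:
{"op": "send_rows", "data": {
  "dp": [
    [8, 1.3, 2],
    [14, 2.3, 6],
    [18, 3, 10],
    [18, 3, 10],
    [18, 3, 10]
  ],
  "rot": [
    [0, 0, 0],
    [0, 0, 0],
    [0, 0, 0],
    [0, 0, 0],
    [0, 0, 0]
  ]
}}

```text
time: 18.6
tool_pos: [619.8, -152.4, 158.4]
tcp_rot: [180.0, -0.0, -80.5]
ft_force: [0.0, -0.2, -2.8]
finger_gap: 11.4
```

```bash
python3 - <<'E'
from bench import r,vision
from h import *
c=np.array([538.11,-126.78]);a=np.radians(9.55);X=np.array([np.cos(a),np.sin(a)]);Y=np.array([-X[1],X[0]])
F=[]
for i in range(3):
    t=vision.snapshot("top");q=r.sense();F.append(q["ft_force"][2]); print(q["tool_pos"].round(1),q["ft_force"].round(1))
s=vision.snapshot("side");print(np.mean(F))
cv2.imwrite("pics/m.png",cv2.convertScaleAbs(np.hstack([cv2.resize(x["pixels"][150:350,b:b+130,::-1],None,fx=3,fy=3,interpolation=2) for x,b in ((t,335),(s,260))]),alpha=1.4))
P=cloud(s).reshape(-1,3);x=(P[:,:2]-c)@X;y=(P[:,:2]-c)@Y
for lo in range(-40,170,20):
        m=(x>lo)&(x<=lo+20)&(abs(y+38.7)<22)&(P[:,2]>97)&(P[:,2]<150)
        if m.sum()>3: print(lo,m.sum(),"x",x[m].min().round(1),x[m].max().round(1),"z",np.percentile(P[m,2],[5,50,95]).round(1))
E
```

```text
[ 619.7 -152.3  158.3] [-0.6 -0.3 -2. ]
[ 619.6 -152.3  158.2] [ 0.5 -0.2 -3.5]
[ 619.7 -152.3  158.2] [-0.2 -0.2 -1.7]
-2.412345844478818
-40 85 x -30.6 -20.1 z [109.7 115.8 120.7]
-20 206 x -19.7 -0.0 z [107.3 116.9 128.1]
0 339 x 0.0 20.0 z [105.9 119.5 131.6]
20 319 x 20.0 39.9 z [107.5 121.6 132.1]
40 386 x 40.0 60.0 z [108.6 124.9 144.7]
60 286 x 60.0 80.0 z [108.2 130.1 145.7]
80 273 x 80.2 99.9 z [108.7 130.6 146. ]
100 225 x 100.0 120.0 z [109.5 125.  136. ]
120 295 x 120.1 139.9 z [110.9 124.6 136. ]
140 297 x 140.2 160.0 z [111.2 125.5 136.8]
160 214 x 160.1 172.9 z [113.1 128.3 137.6]
```

View pics/m.png

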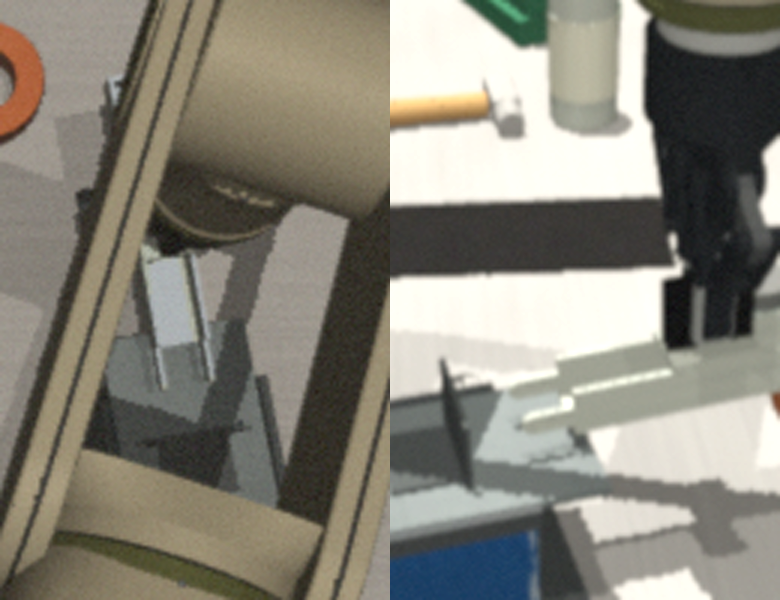

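Call:
{"op": "send_rows", "data": {
  "dp": [
    [0, 12, 2],
    [-2, 36, 4],
    [-6, 68, 4],
    [-14, 108, 4],
    [-24, 150, 4]
  ],
  "rot": [
    [0, 0, -0.01],
    [0, 0, -0.03],
    [0, 0, -0.06],
    [0, 0, -0.09],
    [0, 0, -0.12]
  ]
}}

```text
time: 19.42
tool_pos: [595.6, -0.5, 162.6]
tcp_rot: [-180.0, 0.0, -87.4]
ft_force: [0.8, 1.1, -2.7]
finger_gap: 11.3
```

Call:
{"op": "send_rows", "data": {
  "dp": [
    [-14, 44, 0],
    [-28, 86, 0],
    [-42, 124, 0],
    [-52, 154, 0],
    [-58, 176, 0]
  ],
  "rot": [
    [0, 0, -0.03],
    [0, 0, -0.06],
    [0, 0, -0.09],
    [0, 0, -0.105],
    [0, 0, -0.117]
  ]
}}

```text
time: 20.05
tool_pos: [536.9, 175.9, 162.7]
tcp_rot: [-180.0, 0.0, -94.0]
ft_force: [0.0, 1.2, -2.3]
finger_gap: 11.4
```

Call:
{"op": "send_rows", "data": {
  "dp": [
    [-2, 7, -4],
    [-2.2, 8.9, -14],
    [-2.2, 8.9, -30],
    [-2.2, 8.9, -50],
    [-2.2, 8.9, -66]
  ],
  "rot": [
    [0.0008, 0.012, 0],
    [0.0015, 0.024, 0],
    [0.0025, 0.035, 0],
    [0.0025, 0.035, 0],
    [0.0025, 0.035, 0]
  ]
}}

```text
time: 20.68
tool_pos: [535.0, 181.8, 93.9]
tcp_rot: [177.9, -0.0, -94.1]
ft_force: [0.3, 0.5, -2.4]
finger_gap: 11.6
```

Call:
{"op": "send_rows", "data": {
  "dp": [
    [0, 0, -8],
    [0, 0, -12],
    [0, 0, -14],
    [0, 0, -14]
  ],
  "rot": [
    [0, 0, 0],
    [0, 0, 0],
    [0, 0, 0],
    [0, 0, 0]
  ]
}}

```text
time: 21.18
tool_pos: [536.1, 182.7, 82.9]
tcp_rot: [178.0, 0.0, -94.0]
ft_force: [-0.1, 0.0, -1.6]
finger_gap: 11.2
```

```bash
python3 - <<'E'
from bench import r,vision
from h import *
s=vision.snapshot("side");t=vision.snapshot("top");q=r.sense();print(q["time"],q["tool_pos"].round(1),q["tcp_rot"].round(2),q["ft_force"].round(1))
cv2.imwrite("pics/n.png",cv2.resize(s["pixels"][130:280,200:400,::-1],None,fx=4,fy=4,interpolation=2))
cv2.imwrite("pics/n1.png",cv2.resize(t["pixels"][180:360,150:350,::-1],None,fx=3,fy=3,interpolation=2))
P=cloud(s).reshape(-1,3);a=np.radians(-4.04);X=np.array([np.cos(a),np.sin(a)]);Y=np.array([-X[1],X[0]])
d=P[:,:2]-[535.5,182.6];x=d@X;y=d@Y
for lo in range(-110,100,20):
    m=(x>lo)&(x<=lo+20)&(abs(y)<19)&(P[:,2]>10)&(P[:,2]<150)
    if m.sum()>3: print(lo,m.sum(),"x",x[m].min().round(1),x[m].max().round(1),"z",np.percentile(P[m,2],[2,50,95,98]).round(1))
E
```

```text
21.275 [536.2 182.7  83. ] [ 1.7805e+02  2.0000e-02 -9.4040e+01] [ 0.2 -0.3 -2.4]
-110 69 x -106.3 -90.0 z [36.9 43.2 48.8 49.2]
-90 118 x -90.0 -70.0 z [30.5 45.4 57.7 59.2]
-70 150 x -69.9 -50.0 z [32.1 49.2 58.9 59.7]
-50 148 x -49.9 -30.2 z [31.3 49.1 58.9 59.5]
-30 239 x -29.2 -10.1 z [ 33.4  63.4 104.5 135.5]
-10 214 x -9.9 9.3 z [ 33.   62.7 101.1 128.5]
10 262 x 10.1 29.7 z [ 32.   63.3 104.3 114.4]
30 154 x 30.9 49.6 z [31.4 47.7 58.9 59.7]
50 143 x 50.7 69.9 z [31.  49.9 59.1 59.6]
70 142 x 70.0 88.8 z [33.4 48.5 58.4 59.2]
90 42 x 90.5 95.5 z [34.9 53.1 58.5 61. ]
```

View pics/n.png

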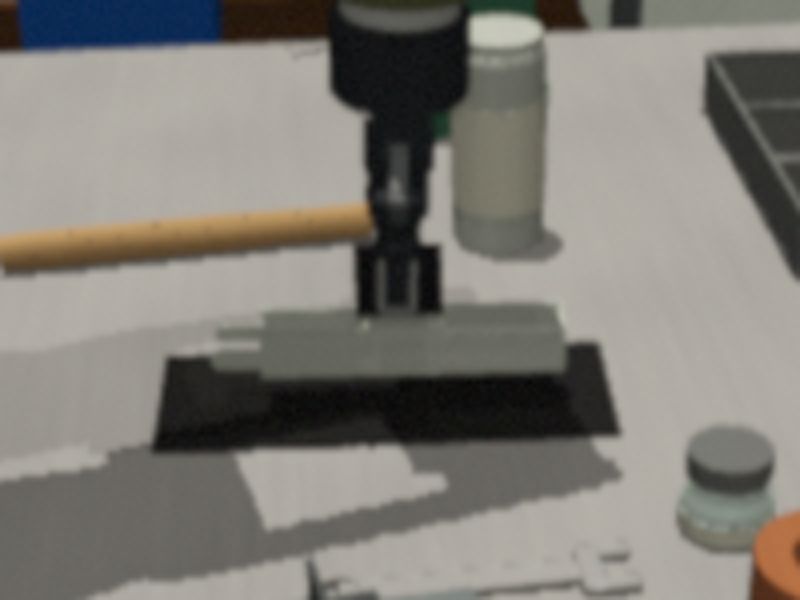

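View pics/n1.png

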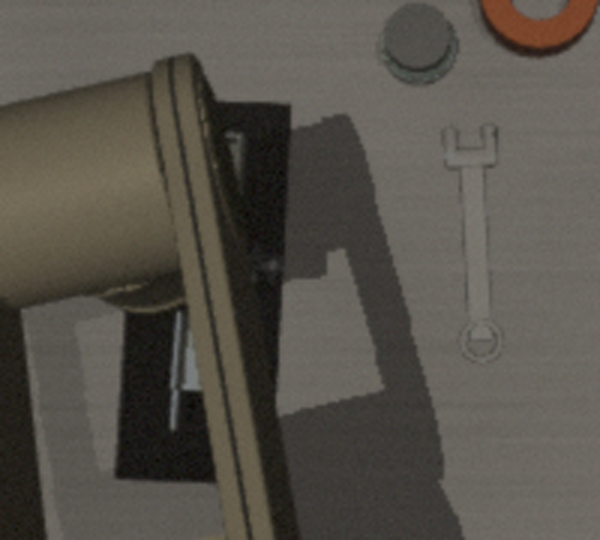

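The chute is level: its wall tops are at z≈59 along the whole length, about 27 mm above resting. I'll lower it gently.

Call:
{"op": "send_rows", "data": {
  "dp": [
    [0, 0, -8],
    [0, 0, -16],
    [0, 0, -22],
    [0, 0, -25],
    [0, 0, -25]
  ],
  "rot": [
    [0, 0, 0],
    [0, 0, 0],
    [0, 0, 0],
    [0, 0, 0],
    [0, 0, 0]
  ]
}}

```text
time: 21.9
tool_pos: [535.5, 182.6, 57.0]
tcp_rot: [178.0, -0.0, -94.0]
ft_force: [-0.7, 0.6, -2.1]
finger_gap: 11.3
```

Call:
{"op": "send_rows", "data": {
  "dp": [
    [0, 0, -1],
    [0, 0, -1],
    [0, 0, -1]
  ],
  "rot": [
    [0, 0, 0],
    [0, 0, 0],
    [0, 0, 0]
  ]
}}

```text
time: 22.28
tool_pos: [535.9, 182.6, 56.6]
tcp_rot: [178.0, 0.0, -94.0]
ft_force: [-0.1, -0.2, -2.1]
finger_gap: 11.2
```

Call:
{"op": "send_rows", "data": {
  "dp": [
    [0, 0, -1],
    [0, 0, -1],
    [0, 0, -1]
  ],
  "rot": [
    [0, 0, 0],
    [0, 0, 0],
    [0, 0, 0]
  ]
}}

```text
time: 22.65
tool_pos: [536.0, 182.7, 55.9]
tcp_rot: [178.0, 0.0, -94.0]
ft_force: [-2.4, -0.7, 4.3]
finger_gap: 11.5
```

Call:
{"op": "send_rows", "data": {
  "dp": [
    [0, 0, 0],
    [0, 0, 0],
    [0, 0, 0],
    [0, 0, 0],
    [0, 0, 0]
  ],
  "rot": [
    [0, 0, 0],
    [0, 0, 0],
    [0, 0, 0],
    [0, 0, 0],
    [0, 0, 0]
  ],
  "jaw": 45
}}

```text
time: 23.28
tool_pos: [535.7, 182.6, 55.3]
tcp_rot: [178.0, -0.0, -94.0]
ft_force: [1.4, 0.1, 0.2]
finger_gap: 45.0
```

Call:
{"op": "send_rows", "data": {
  "dp": [
    [0, 0, 5],
    [0, 0, 20],
    [0, 0, 50],
    [0, 0, 90],
    [0, 0, 140]
  ],
  "rot": [
    [0, 0, 0],
    [0, 0, 0],
    [0, 0, 0],
    [0, 0, 0],
    [0, 0, 0]
  ]
}}

```text
time: 23.9
tool_pos: [535.2, 182.5, 197.0]
tcp_rot: [177.9, -0.0, -94.0]
ft_force: [0.9, -0.1, -0.2]
finger_gap: 44.8
```

Call:
{"op": "send_rows", "data": {
  "dp": [
    [-10, -40, 40],
    [-20, -90, 60],
    [-40, -145, 70],
    [-60, -200, 80],
    [-60, -240, 80]
  ],
  "rot": [
    [0, 0, 0],
    [0, 0, 0],
    [0, 0, 0],
    [0, 0, 0],
    [0, 0, 0]
  ]
}}

```text
time: 24.52
tool_pos: [475.3, -59.4, 278.3]
tcp_rot: [178.2, -0.1, -94.1]
ft_force: [1.1, 0.3, -0.6]
finger_gap: 45.3
```

Call:
{"op": "send_rows", "data": {
  "dp": [
    [-20, -50, 20],
    [-40, -100, 20],
    [-60, -160, 20],
    [-70, -210, 20],
    [-80, -250, 20]
  ],
  "rot": [
    [0, 0, 0],
    [0, 0, 0],
    [0, 0, 0],
    [0, 0, 0],
    [0, 0, 0]
  ]
}}

```text
time: 25.15
tool_pos: [394.9, -309.4, 296.9]
tcp_rot: [178.1, -0.1, -94.1]
ft_force: [0.1, 0.2, -0.3]
finger_gap: 44.7
```

Call:
{"op": "send_rows", "data": {
  "dp": [
    [-10, -50, 0],
    [-20, -100, 0],
    [-20, -140, 0],
    [-20, -140, 0],
    [-20, -140, 0]
  ],
  "rot": [
    [0, 0, 0],
    [0, 0, 0],
    [0, 0, 0],
    [0, 0, 0],
    [0, 0, 0]
  ]
}}

```text
time: 25.78
tool_pos: [375.8, -447.1, 296.2]
tcp_rot: [178.0, -0.0, -94.1]
ft_force: [-0.6, 0.8, -0.1]
finger_gap: 44.8
```

```bash
python3 - <<'E'
from bench import r,vision
from h import *
s=vision.snapshot("side");t=vision.snapshot("top");q=r.sense();print(q["time"],q["tool_pos"].round(1),q["ft_force"].round(1))
cv2.imwrite("pics/p0.png",s["pixels"][:,:,::-1]);cv2.imwrite("pics/p1.png",cv2.convertScaleAbs(t["pixels"][:,:,::-1],alpha=1.5))
cv2.imwrite("pics/p2.png",cv2.convertScaleAbs(cv2.resize(t["pixels"][195:355,180:262,::-1],None,fx=3.6,fy=3.6,interpolation=2),alpha=1.5))
P=cloud(t);Z=P[...,2];v,u=np.mgrid[:480,:640]
m=(u>180)&(u<260)&(v>200)&(v<350)
print("chute",rect(P,m&(Z>15)));print("fin",rect(P,m&(Z>62)));
f=(u>340)&(u<450)&(v>240)&(v<370);print("tab",rect(P,f&(Z>112)))
a=np.radians(-4.04);X=np.array([np.cos(a),np.sin(a)])
x=(P[...,:2]-[535.5,182.6])@X
for lo in range(-110,100,30):
    k=m&(x>lo)&(x<lo+30)&(Z>15)&(Z<42);print(lo,np.percentile(Z[k],[50,95]).round(1))
E
```

```text
25.875 [ 376.1 -446.6  296.2] [-0.1 -0.4  0.3]
chute (842, ((530.0314331054688, 184.0774688720703), (35.206199645996094, 201.00537109375), 86.11076354980469), array([535.70735854, 181.63869825,  40.27003907]))
fin (172, ((535.0338745117188, 183.7087860107422), (12.419652938842773, 48.16312789916992), 86.06570434570312), array([534.86389987, 182.99586346,  76.11922298]))
tab (58, ((482.223876953125, -174.13507080078125), (2.949357271194458, 61.79983139038086), 9.539924621582031), array([ 482.07926332, -173.07154832,  131.49890015]))
-110 [20.5 24.4]
-80 [29.5 34.5]
-50 [31.5 38.3]
-20 [35.8 39.7]
10 [34.2 39.2]
40 [30.  35.7]
70 [29.5 35.5]
```

View pics/p0.png

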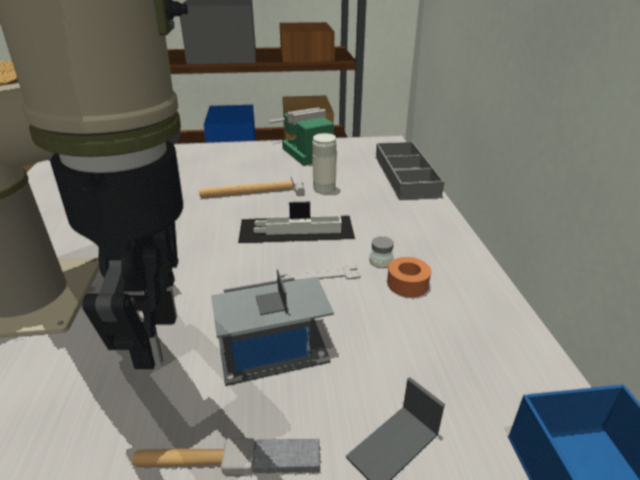

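View pics/p1.png

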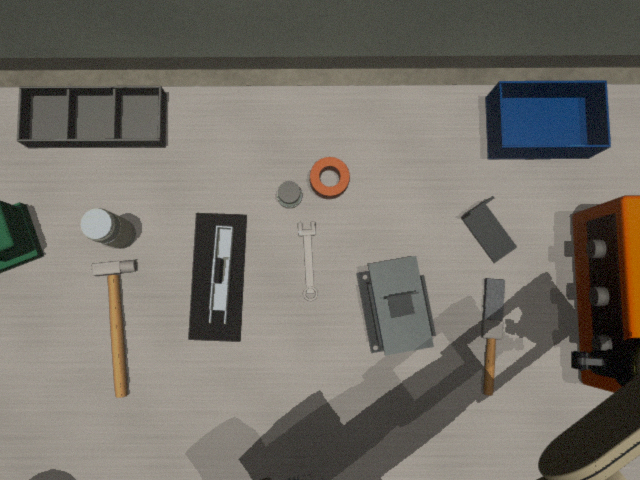

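View pics/p2.png

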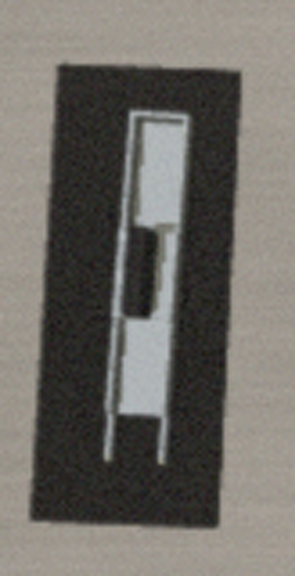

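The pictures show the chute empty and flat on the mat at (221,275). The shutter is shut at (401,293), there are no nuts on the bench, and the other things have not moved. I'll hand in.

```bash
python3 -c "
from bench import job
print(job.hand_in())"
```

```text
the job is handed in; nothing more can be done
None
```

I emptied the chute into the feeder, laid it back on its mat and handed the job in at about 26 s.

**What I did**
- I gripped the chute by its handle at 50 N and carried it level to the feeder.
- I felt the shutter touch at about 3.6 N and pushed it back 30 to 32 mm, short of the stop at 38 mm. Force readings were mostly 6 to 7 N. One single reading during the tipping reached 10 N, still under the 15 N limit.
- Still pressing, I tipped the chute to 42° nose down about the horn tips, levelled it again, and backed off so the shutter closed.
- I put the chute back and let go.

**Last checks**
- **Chute:** the channel is empty in the top view, and the chute lies flat and upright within about 1 mm and 0.1° of where it started.
- **Shutter and bench:** the shutter is shut again. No nut lies on the bench, and the other things look unmoved.
- **Arm:** it stands clear with no force on it.

**What did not fully check out**
- **Nuts in the box:** I saw only one of the three directly, through the slot. I infer the other two from the empty channel, the clear bench and the lighter chute.
- **Slip in the grip:** the chute turned about 2° in the fingers while pressing. I corrected this before laying it down.

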